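# Lock the small grinding jar onto the mixer-grinder

## Task

Take the small grinding jar by its handle from the sloping stand, set it upright in the socket of the grinder's motor base with its lugs down through the gaps, and turn it clockwise until it is fully home and tight, with its handle to the front, over the dial, then let go of it. Leave the tall jar, the oil bottle, the tub and the tin where they are.

Things in the scene. Friction and masses are not known exactly. Their poses are not given: they have to be found in the camera images.
- small_jar: The jar to fit: the shorter of two lidded steel grinder jars, 130 mm high, 0.29 to 0.45 kg. Origin: centre of its underside; z up its axis, x from the axis towards the handle. Black foot 24 mm high, radius 47 mm; steel body above, radius 52 mm; the lid stays on. It starts leaning 30 degrees from vertical on the stand, handle downhill.
- jar_grip (a point): Middle of the top bar of the small jar's black loop handle: 76 mm from the jar's axis, 98 mm above its underside. It runs straight out from the body to 111 mm from the axis and is 20 mm thick (along the jar's y), 26 mm high (83 to 109 mm above the underside), open below; free to be pinched with the fingers along the jar's axis, from the lid side.
- rear_lug (a point): The small jar's bayonet lug opposite the handle, 53 mm from the jar's axis, 5 mm above its underside. Three such lugs, 120 degrees apart, stick out of the foot to radius 56 mm; each is 18.5 mm wide and lies 2 to 8 mm above the underside.
- motor_base: White mixer-grinder motor base, fixed to the counter, 235 x 225 mm, housing 135 mm high. Origin: centre of its underside; z up; its front, with a black dial (looks only), faces -x. On top a steel collar: outer radius 70 mm, inner 58 mm, rim 160 mm up, with three inward tabs reaching in to radius 49.5 mm and, between them, three gaps of 46 degrees for the lugs.
- rear_gap (a point): Middle of the gap that takes the rear lug, at the rim of the collar, 53 mm from the socket's axis, 160 mm up. With the rear lug over it, the handle points 49 degrees counter-clockwise (from above) of its home direction and all three lugs drop in; about 10 degrees of error either way is free.
- socket (a point): Centre of the black sprung seal on the socket floor, 143 mm up; axes as motor_base. The jar's underside rests here when its lugs are through the gaps, with 2 mm of play sideways. Then turn clockwise: over the last 20 degrees ramps under the tabs press the jar down 2.5 mm; at home the lugs meet stops. It takes 5 to 20 N at the handle; the ramps hold by friction when let go.
- handle_home (a point): Where jar_grip lies when the jar is home: straight to the front of the socket (-x of motor_base), 76 mm from its axis, 238 mm above the counter.
- seal (a joint): How far the sprung seal in the socket is pressed down, in m: 0 when empty or with the jar just standing on it, about 0.0025 with the jar locked home. It takes about 7 N to begin to move it, 12 N at 2.5 mm.
- stand: Fixed sloping wooden stand, 380 mm wide (y), 145 mm deep (x), holding the two jars side by side, 180 mm apart. Origin: under its middle, on the counter; front faces -x. Its plate rises 30 degrees towards +x and is 66 mm up in the middle; the jars rest against a lip 16 mm high at the low edge.
- tall_jar: Bystander: the taller jar of the same make, 165 mm high, its lid about 235 mm above the counter, beside the small one on the stand (either side). Origin: centre of its underside, axes as small_jar.
- oil_bottle: Bystander: amber bottle, 64 mm across, 190 mm high, standing. Origin: centre of its underside.
- spice_tub: Bystander: white lidded tub, 84 mm across, 85 mm high, standing. Origin: centre of its underside.
- tin: Bystander: plain tin, 74 mm across, 62 mm high, standing between the robot and the work. Origin: centre of its underside.

How it is judged:
By the outcome, as a careful person would: the job done as asked, in the order asked, and still so for the second after the job is handed in, with the robot touching nothing.
It also fails if it takes over 59 s, if anything falls off the work surface, if the arm or the gripper's body presses on something with over 40 N, if the wrist force passes 120 N, or if a joint passes its speed limit or range.

## Robot

A 6-joint arm with a two-finger parallel gripper is mounted at the origin on the work surface. World frame = base frame: x ahead of the robot, y to its left, z up, the work surface at z = 0. Lengths are in m, angles in degrees, forces in N, time in s.
With the tool pointing down it reaches from about 0.35 to 0.875 m from the base axis. Payload 4.2 kg.
Tool frame: the origin (TCP) lies between the finger pads; the fingertips stand 19 mm ahead of it and the grasp point (between the pads) is the TCP; z points along the fingers, y is the line along which they close (so a half turn about z gives the same grasp; the last joint's range is limited). The gripper opens to 87 mm and grips with 3 to 60 N. Pads are 19 mm wide; open, the fingers measure 117 mm over their backs; the gripper's body (75 mm by 190 mm) begins 51 mm behind the grasp point.
Start: joints at [-58.006, 22.042, 0.453, 0, -68.411, -14.817], TCP at [0.185, -0.597, 0.242] pointing down, gripper open.
Joint ranges: [-179.83, 179.83], [-69.29, 118.12], [-61.27, 80.66], [-181.25, 117.63], [-171.15, -9.14], [-177.46, 177.46]. Speed limits (degrees/s): [159.86, 159.86, 180, 180, 180, 180].

## Interface

Orientations are given as a 3x3 rotation matrix whose columns are the frame's x, y, z axes.
In Python, from station import r gives the robot as it stands.
- The arm moves only by the tool drive_tool, never from a script. Its argument "steps" is one flat list of numbers, 7 for each row, row after row: the turn, a rotation vector about the tool's x, y, z in rad, then the shift along the tool's x, y, z in m, then the opening, from 0 (shut) to 1 (fully open). A call has 1 to 10 rows; each row shifts and turns the commanded pose from where the row before left it, along the tool's axes as they then stand; what a row does not reach is not made up. A row lasts 1/12 s, in which the tool goes at most 41.7 mm and 7.16 degrees, less where a joint would pass 70% of its speed; a pose out of reach is approached as far as the arm can. A call is refused whole if a number of a shift passes 0.0417 or a number of a turn 0.125, either way. A call with a gripper value outside its range is refused whole. The fingers move at their own pace and stop on an object; the grip force is fixed at half the most. Time passes only in rows, so rows that do not move let the fingers close. It gives the time, the measured TCP pose, the force, the opening and the grip force at its end, in the units of the state.
- r.sense(): the state, without advancing time (a new reading comes with each control period).
- r.capture(name): name is "scene" or "top" or "wrist"; returns the picture (400x640x3 uint8, blue, green, red); there is no depth.
- r.camera_params(name): a dict with "camera_matrix" (3x3 intrinsics, pixels), "extrinsics" (4x4, takes a point from world to camera coordinates). Camera axes: x right, y down, z forward; pixel columns grow to the right and rows downward; lengths in m; the calibration is good to about 2 mm. A picture is of the moment at which its call begins: read the wrist's pose just before it. camera_params takes no time and is no camera call; for the wrist camera it gives the pose at the moment of the call.
- r.finish_job(): hands the job in; it is judged then, once.
The state is a dict: "time_s": time; "joints": joint angles; "joint_velocities": joint speeds; "effort": joint torques, N m; "tcp_pos": TCP position; "ee_rot": TCP orientation; "wrist_force": force on the tool from outside, world axes, zero at the start; "moment": the same for the moment, N m; "gripper_width": opening from 0.0 (shut) to 1.0 (fully open); "gripper_force": force on a finger pad.
Only numpy, scipy, OpenCV 4.12 (cv2) and the standard library are available. Lean on these libraries where they do the work, as an engineer would, in place of code of your own. Each camera call takes 0.05 s, during which the arm holds its last target. There are 200 camera calls.

## Working session

There is one attempt and no reset: what is moved stays moved. The work goes in short steps, Python scripts to look and compute and a tool call to move; the robot and the scene stay as the last step left them, time stands still between calls to the robot, and variables do not carry over. Pictures are saved under pics/ and viewed, at most 10 in all, crops included, and the job is handed in when it is done.

Besides the shell and the picture viewer there is one more tool, called after ">>>" as name(argument=value, ...), one argument or row to a line, values as JSON. drive_tool: Moves the arm, as the interface text tells. Its arguments: {"type":"object","properties":{"steps":{"type":"array"}},"required":["steps"]}

```bash
mkdir -p pics; python3 - <<'E'
from station import r
import cv2,numpy as np
for n in("scene","top"):
    cv2.imwrite(f"pics/{n}0.png",r.capture(n)); p=r.camera_params(n); print(n,np.round(p["camera_matrix"],1).tolist(),np.round(p["extrinsics"],4).tolist())
s=r.sense();print(s["time_s"],s["tcp_pos"],np.round(s["ee_rot"],3).tolist(),s["wrist_force"])
E
```

```text
scene [[405.3, 0.0, 325.8], [0.0, 405.3, 197.7], [0.0, 0.0, 1.0]] [[-0.0484, 0.9988, -0.0102, 0.0216], [0.6346, 0.0229, -0.7725, -0.2286], [-0.7713, -0.0439, -0.6349, 1.5284], [0.0, 0.0, 0.0, 1.0]]
top [[381.9, 0.0, 318.4], [0.0, 381.9, 202.3], [0.0, 0.0, 1.0]] [[0.0278, -0.9996, -0.0004, 0.0005], [-0.9949, -0.0277, -0.0969, 0.5919], [0.0969, 0.0031, -0.9953, 1.0827], [0.0, 0.0, 0.0, 1.0]]
0.1 [ 0.18444804 -0.59663625  0.24055934] [[-0.955, -0.295, -0.001], [-0.295, 0.955, 0.002], [0.0, 0.002, -1.0]] [0.11101876 0.85469204 0.42518344]
```

View pics/scene0.png

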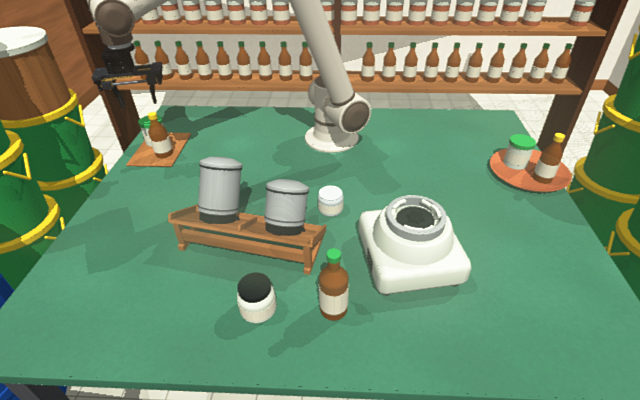

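View pics/top0.png

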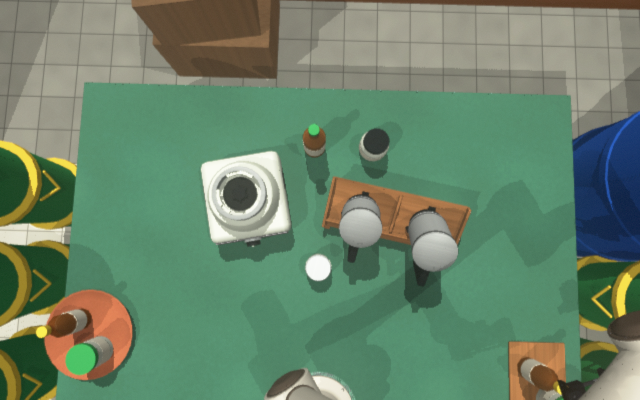

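The scene view shows the stand on the left, with the tall jar at (220,190) and the small jar at (287,207). The motor base is at (412,240), and the tin at (331,200) stands near the stand. In the top view the small jar's lid is near (361,229) with its handle towards (352,255), the socket is near (240,195) and the dial near (253,242). Next I'll enlarge the top view.

```bash
python3 - <<'E'
import cv2
a=cv2.imread("pics/top0.png")
b=cv2.resize(a[145:290,195:305],None,fx=4,fy=4,interpolation=cv2.INTER_CUBIC)
c=cv2.resize(a[170:300,315:475],None,fx=4,fy=4,interpolation=cv2.INTER_CUBIC)
cv2.imwrite("pics/tb.png",b[:400]); cv2.imwrite("pics/tj.png",c)
E
```

```text
(no output)
```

View pics/tb.png

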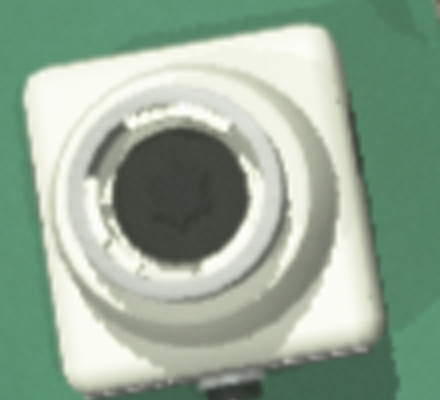

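View pics/tj.png

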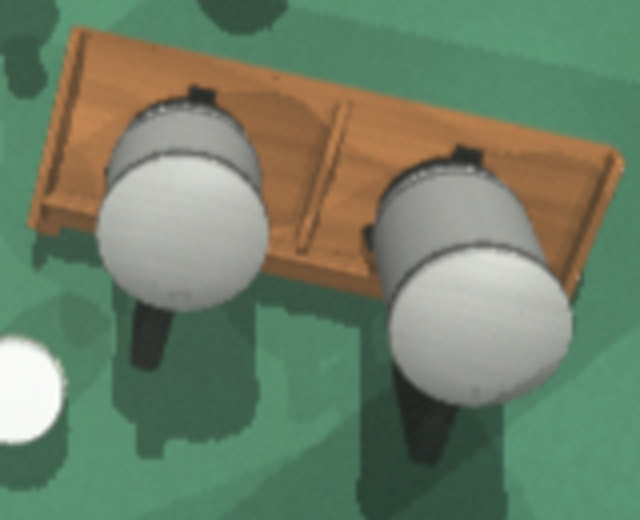

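The base crop shows the collar outline spanning about (68–286, 86–300), the housing's top edge from (28,70) to (325,28), and the dial at (232,385). The jar crop shows the small jar's lid centred at (183,231), its handle end at (146,368), and the stand's top edge from (78,28) to (622,150).

```bash
cat >h.py <<'E'
import numpy as np
from station import r
def bp(cam,uv,z,P=None):
    p=P or r.camera_params(cam); K=np.array(p["camera_matrix"]);E=np.array(p["extrinsics"]);R=E[:3,:3];t=E[:3,3]
    c=-R.T@t; d=R.T@np.linalg.solve(K,[uv[0],uv[1],1]); return c+d*(z-c[2])/d[2]
def pj(cam,X,P=None):
    p=P or r.camera_params(cam);E=np.array(p["extrinsics"]);q=np.array(p["camera_matrix"])@(E[:3,:3]@np.array(X)+E[:3,3]);return q[:2]/q[2]
E
python3 - <<'E'
from h import *
np.set_printoptions(precision=4,suppress=True)
b=lambda u,v,z:bp("top",(195+u/4-.4,145+v/4-.4),z)
j=lambda u,v,z:bp("top",(315+u/4-.4,170+v/4-.4),z)
print("collar",b(177,193,.16)," r",[b(*p,.16) for p in((68,193),(286,193),(177,86),(177,300))])
print("housing", [b(*p,.13) for p in((28,70),(325,28),(382,345),(70,390))],"dial",b(232,385,.07))
A,B=j(78,28,.105),j(622,150,.105);print("edge",A,B,np.linalg.norm(A-B),"yaw",np.degrees(np.arctan2(*(A-B)[[1,0]]))-90)
print("lid",j(183,231.5,.165),"tall lid",j(480,327,.235),"hend",j(146,368,.08))
print("tin",bp("top",(318,267),.062))
C=np.array([0,0,0.])
E
```

```text
collar [0.5976 0.2218 0.16  ]  r [array([0.5956, 0.2918, 0.16  ]), array([0.5995, 0.1517, 0.16  ]), array([0.6673, 0.2251, 0.16  ]), array([0.5288, 0.2185, 0.16  ])]
housing [array([0.681 , 0.3317, 0.13  ]), array([0.715 , 0.1344, 0.13  ]), array([0.5044, 0.0889, 0.13  ]), array([0.4694, 0.292 , 0.13  ])] dial [0.4751 0.1964 0.07  ]
edge [ 0.6558 -0.0241  0.105 ] [ 0.5826 -0.394   0.105 ] 0.3770781643129343 yaw -11.199263173291598
lid [ 0.5172 -0.0915  0.165 ] tall lid [ 0.4639 -0.2585  0.235 ] hend [ 0.4263 -0.0771  0.08  ]
tin [0.4079 0.013  0.062 ]
```

>>> drive_tool(
  steps=[0, 0, 0, 0, 0, -0.04, 1, 0, 0, 0, 0, 0, -0.04, 1, 0, 0, 0, 0, 0, -0.04, 1, 0, 0, 0, 0, 0, -0.04, 1, 0, 0, 0, -0.024, 0.029, 0, 1, 0, 0, 0, -0.024, 0.029, 0, 1, 0, 0, 0, -0.024, 0.029, 0, 1, 0, 0, 0, -0.024, 0.029, 0, 1, 0, 0, 0, -0.024, 0.029, 0, 1, 0, 0, 0, -0.024, 0.029, 0, 1],
)

```text
time_s: 0.93
tcp_pos: [0.2708, -0.3865, 0.4011]
ee_rot: [[-0.956, -0.295, -0.0], [-0.295, 0.956, 0.001], [0.0, 0.001, -1.0]]
wrist_force: [1.0, 0.3, 0.3]
gripper_width: 1.001
gripper_force: 0.0
```

>>> drive_tool(
  steps=[0, 0, 0, -0.024, 0.029, 0, 1, 0, 0, 0, -0.024, 0.029, 0, 1, 0, 0, 0, -0.024, 0.029, 0, 1, 0, 0, 0, -0.024, 0.029, 0, 1, 0, 0, 0, -0.024, 0.029, 0, 1, 0, 0, 0, -0.024, 0.029, 0, 1, 0, 0, 0, -0.024, 0.029, 0, 1, 0, 0, 0, -0.024, 0.029, 0, 1, 0, 0, 0, -0.024, 0.029, 0, 1, 0, 0, 0, 0, 0, 0, 1],
)

```text
time_s: 1.77
tcp_pos: [0.4016, -0.0706, 0.4007]
ee_rot: [[-0.953, -0.302, -0.001], [-0.302, 0.953, 0.001], [0.0, 0.001, -1.0]]
wrist_force: [-0.4, 0.0, -0.2]
gripper_width: 1.003
gripper_force: 0.0
```

```bash
cat >>h.py <<'E'
from scipy.spatial.transform import Rotation as Ro
np.set_printoptions(precision=4,suppress=True)
def jarR(az,tilt):  # jar frame: handle azimuth, top leaning to handle side by tilt (deg)
    return Ro.from_euler("ZY",[az,tilt],degrees=True).as_matrix()
T=np.diag([1,-1,-1.])  # tool axes in the jar frame
def go(pos,Rt):
    s=r.sense();R=np.array(s["ee_rot"]);print("t",s["time_s"],"tcp",s["tcp_pos"],"F",s["wrist_force"],"w",s["gripper_width"],"gf",s["gripper_force"],"j",s["joints"])
    v=Ro.from_matrix(R.T@Rt).as_rotvec();print("rot",v,np.linalg.norm(v)/.125,"rows; shift old axes",R.T@(np.array(pos)-s["tcp_pos"]),"new axes",Rt.T@(np.array(pos)-s["tcp_pos"]))
E
python3 - <<'E'
from h import *
go([.404,-.07,.20],jarR(168.8,30)@T)
E
```

```text
t 1.7667 tcp [ 0.4016 -0.0706  0.4007] F [-0.401   0.0456 -0.2024] w 1.0025382004844425 gf 0.0 j [ 13.0339  -4.5587  -9.3622  -0.082  -85.2098 -85.4538]
rot [ 0.1328 -0.5129  0.4902] 5.7746370390769135 rows; shift old axes [-0.0025 -0.0004  0.2007] new axes [0.0984 0.0011 0.1749]
```

>>> drive_tool(
  steps=[0.022, -0.0855, 0.0817, 0, 0, 0, 1, 0.022, -0.0855, 0.0817, 0, 0, 0, 1, 0.022, -0.0855, 0.0817, 0, 0, 0, 1, 0.022, -0.0855, 0.0817, 0, 0, 0, 1, 0.022, -0.0855, 0.0817, 0, 0, 0, 1, 0.022, -0.0855, 0.0817, 0, 0, 0, 1, 0, 0, 0, 0.033, 0, 0.025, 1, 0, 0, 0, 0.033, 0, 0.025, 1, 0, 0, 0, 0.033, 0, 0.025, 1, 0, 0, 0, 0, 0, 0, 1],
)

```text
time_s: 2.6
tcp_pos: [0.3392, -0.0727, 0.2698]
ee_rot: [[-0.867, 0.197, 0.458], [0.164, 0.98, -0.111], [-0.471, -0.021, -0.882]]
wrist_force: [-2.1, -1.1, -3.5]
gripper_width: 1.0
gripper_force: 0.0
```

```bash
python3 - <<'E'
from h import *
import cv2,json
P=r.camera_params("wrist");im=r.capture("wrist");cv2.imwrite("pics/w1.png",im)
json.dump({k:np.array(v).tolist() for k,v in P.items() if k in("camera_matrix","extrinsics")},open("w1.json","w"))
print(np.array(P["camera_matrix"]),np.array(P["extrinsics"]))
go([.404,-.07,.20],jarR(168.8,30)@T)
E
```

```text
[[333.2748   0.     316.4089]
 [  0.     333.2748 202.1415]
 [  0.       0.       1.    ]] [[ 0.1969  0.9802 -0.0218  0.0097]
 [ 0.6907 -0.1229  0.7126 -0.3998]
 [ 0.6958 -0.1554 -0.7012  0.1027]
 [ 0.      0.      0.      1.    ]]
t 2.65 tcp [ 0.3453 -0.0697  0.2785] F [ 0.4384 -0.3739  1.6944] w 0.9970503434588939 gf 0.0 j [  30.1604  -25.5504  -55.0224   29.0952  -42.3443 -149.7938]
rot [-0.0119 -0.0206  0.0063] 0.19694989491215298 rows; shift old axes [-0.0127  0.0122  0.0965] new axes [-0.0106  0.0111  0.0968]
```

View pics/w1.png

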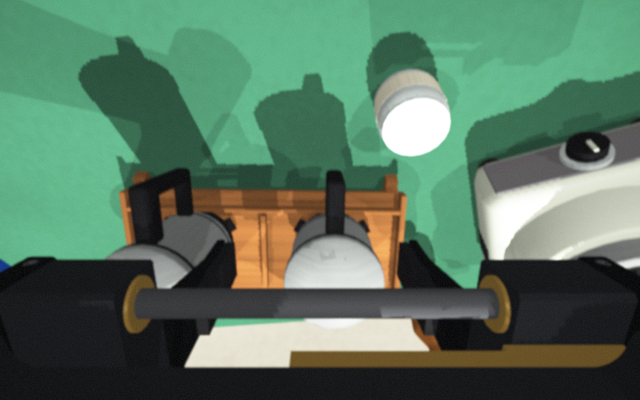

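The wrist view shows the small jar's handle bar at about columns 328–346. Its outer end is near row 172, and the lid spans about columns 285–384 with its top near row 235.

```bash
cat >fit.py <<'E'
from h import *
import json,cv2
from scipy.optimize import least_squares
W=json.load(open("w1.json"));Tp=r.camera_params("top")
a=np.linspace(0,2*np.pi,181)
def ext(cam,P,o,R,rho):
    q=np.array([pj(cam,o+R@np.array([rho*np.cos(t),rho*np.sin(t),.127]),P) for t in a]);return q[:,0].min(),q[:,0].max(),q[:,1].min(),q[:,1].max()
def res(p):
    o=p[:3];R=jarR(p[3],30);t=ext("top",Tp,o,R,p[4]);w=ext("wrist",W,o,R,p[4])
    tip=pj("wrist",o+R@[.111,0,.109],W);tt=pj("top",o+R@[.111,0,.098],Tp)
    return np.array([t[0]-338.9,t[1]-381.9,t[2]-207.6,t[3]-247.4,w[0]-285,w[1]-384,w[2]-235,tip[0]-336.5,tip[1]-172,tt[0]-351.1,(tt[1]-261.6)/2,(p[3]-168.8)/2,(p[4]-.052)*500])
f=least_squares(res,[.58,-.1,.055,168.8,.052]);o=f.x[:3];R=jarR(f.x[3],30)
print(f.x,"res",np.round(f.fun,1));print("grip",o+R@[.076,0,.098],"lid",o+R@[0,0,.13])
sx=np.array([.981,-.194,0]);print("rel stand", (o-[.5525,-.196,0])@sx)
go(o+R@[.076,0,.098+.05],R@T)
E
python3 fit.py
```

```text
[  0.5756  -0.1022   0.0547 168.7624   0.0529] res [-0.1 -1.1  2.5 -0.3  0.1 -0.4 -1.8 -0.4  2.5 -1.  -1.3 -0.   0.4]
grip [ 0.4629 -0.0799  0.1016] lid [ 0.5118 -0.0896  0.1673]
rel stand 0.004425808462883922
t 2.65 tcp [ 0.3453 -0.0697  0.2785] F [ 0.4384 -0.3739  1.6944] w 0.9970503434588939 gf 0.0 j [  30.1604  -25.5504  -55.0224   29.0952  -42.3443 -149.7938]
rot [-0.0116 -0.0206  0.0068] 0.19690285586347195 rows; shift old axes [-0.0166  0.0148  0.1615] new axes [-0.0131  0.013   0.1619]
```

>>> drive_tool(
  steps=[-0.0116, -0.0206, 0.0068, 0, 0, 0.03, 1, 0, 0, 0, 0, 0, 0.03, 1, 0, 0, 0, -0.006, 0.006, 0.03, 1, 0, 0, 0, -0.006, 0.006, 0.03, 1, 0, 0, 0, 0, 0, 0.03, 1, 0, 0, 0, 0, 0, 0, 1, 0, 0, 0, 0, 0, 0, 1],
)

```text
time_s: 3.23
tcp_pos: [0.4497, -0.0754, 0.1926]
ee_rot: [[-0.857, 0.194, 0.478], [0.177, 0.981, -0.081], [-0.485, 0.015, -0.875]]
wrist_force: [-0.2, -0.3, 1.0]
gripper_width: 1.0
gripper_force: 0.0
```

```bash
python3 fit.py; python3 - <<'E'
from h import *
import cv2,json
P=r.camera_params("wrist");im=r.capture("wrist");cv2.imwrite("pics/w2.png",im)
json.dump({k:np.array(P[k]).tolist() for k in("camera_matrix","extrinsics")},open("w2.json","w"))
o=np.array([.5756,-.1022,.0547]);R=jarR(168.8,30)
for q in([.111,.01,.109],[.111,-.01,.109],[.06,.01,.109],[.06,-.01,.109]):print(pj("wrist",o+R@q,P))
E
```

```text
[  0.5756  -0.1022   0.0547 168.7624   0.0529] res [-0.1 -1.1  2.5 -0.3  0.1 -0.4 -1.8 -0.4  2.5 -1.  -1.3 -0.   0.4]
grip [ 0.4629 -0.0799  0.1016] lid [ 0.5118 -0.0896  0.1673]
rel stand 0.004425808462883922
t 3.2333 tcp [ 0.4497 -0.0754  0.1926] F [-0.2034 -0.2856  1.0176] w 0.9997490369473432 gf 0.0 j [   6.4788   -3.8814  -60.7858   57.016    -9.2334 -162.6507]
rot [ 0.0135 -0.0176 -0.007 ] 0.18615688450207538 rows; shift old axes [ 0.0328 -0.0025  0.0363] new axes [ 0.0335 -0.0018  0.0358]
[294.6755 122.5533]
[325.932  122.2885]
[296.6166 199.2541]
[325.9005 198.9404]
```

View pics/w2.png

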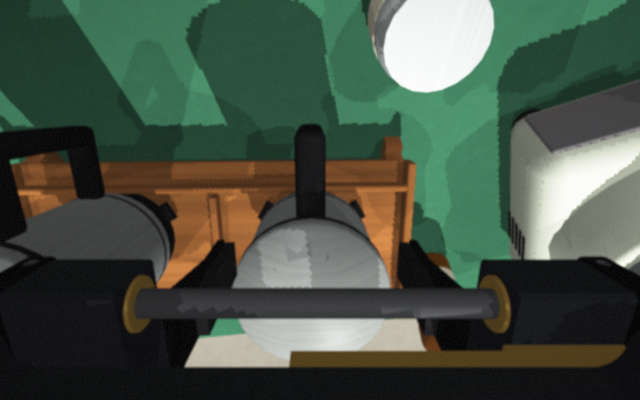

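The wrist view shows the handle bar in columns 296–326 with its outer end near row 125. The fit predicted columns 295–326 and row 122, so it is confirmed. Joints 3 and 5 are at their limits here, though, so I'll model the arm and pick a feasible grasp tilt.

```bash
cat >kin.py <<'E'
from h import *
from scipy.optimize import least_squares
rad=np.radians
def Rz(a):return Ro.from_euler("z",a,degrees=True).as_matrix()
def Ry(a):return Ro.from_euler("y",a,degrees=True).as_matrix()
def Rx(a):return Ro.from_euler("x",a,degrees=True).as_matrix()
def fk(j,p,s4=1,s6=1):
    lat,h,a1,L1,L2,e,d6=p
    A=Rz(j[0]);B=A@Ry(j[1]);C=B@Ry(-j[2]);D=C@Rx(s4*j[3]);E=D@Ry(-j[4]);F=E@Rx(s6*j[5])
    pos=A@[a1,lat,h]+B@[0,0,L1]+C@[L2,0,e]+F@[d6,0,0]
    return pos,F   # tool z = F x
Q=[([-58.006,22.042,.453,0,-68.411,-14.817],[.1848,-.597,.2415],None),
([13.0339,-4.5587,-9.3622,-.082,-85.2098,-85.4538],[.4016,-.0706,.4007],[-.001,.001,-1]),
([30.1604,-25.5504,-55.0224,29.0952,-42.3443,-149.7938],[.3453,-.0697,.2785],None),
([6.4788,-3.8814,-60.7858,57.016,-9.2334,-162.6507],[.4497,-.0754,.1926],[.478,-.081,-.875])]
def fit(s4):
    f=least_squares(lambda p:np.concatenate([fk(j,p,s4)[0]-x for j,x,_ in Q]+[.02*(p[[2,5]])]),[-.16,.3,0,.3,.3,0,.2]);return f
if __name__=="__main__":
    for s4 in(1,-1):
        f=fit(s4);print(s4,f.x,np.abs(f.fun[:12]).max())
        for j,x,z in Q[1::2]:print(fk(j,f.x,s4)[1].round(3).tolist(),z)
    print(np.array(r.sense()["ee_rot"]))
E
python3 kin.py
```

```text
1 [-0.1553 -0.3471  0.2874  0.3972  0.1023  0.2091 -0.1243] 0.06064161988218553
[[0.0, -0.989, -0.148], [-0.001, -0.148, 0.989], [-1.0, 0.0, -0.001]] [-0.001, 0.001, -1]
[[0.448, -0.795, -0.409], [0.186, -0.365, 0.912], [-0.875, -0.485, -0.015]] [0.478, -0.081, -0.875]
-1 [-0.1409  0.0624  0.1494  0.5232  0.2549  0.0752  0.249 ] 0.04914773968185432
[[-0.001, -0.989, -0.147], [0.001, -0.147, 0.989], [-1.0, 0.0, 0.001]] [-0.001, 0.001, -1]
[[0.478, 0.594, -0.647], [-0.081, -0.704, -0.706], [-0.875, 0.39, -0.288]] [0.478, -0.081, -0.875]
[[-0.8562  0.1932  0.4791]
 [ 0.1766  0.981  -0.0799]
 [-0.4855  0.0162 -0.8741]]
```

```bash
cat >kin2.py <<'E'
from kin import *
def fk2(j,p):
    lat,h,a1,L1,L2,e,d6,l2,e5=p
    A=Rz(j[0]);B=A@Ry(j[1]);C=B@Ry(-j[2]);D=C@Rx(-j[3]);E=D@Ry(-j[4]);F=E@Rx(-j[5])
    return A@[a1,lat,h]+B@[0,0,L1]+C@[L2,0,e]+D@[0,l2,0]+E@[d6,0,e5],F
def fit2():
    return least_squares(lambda p:np.concatenate([fk2(j,p)[0]-x for j,x,_ in Q]+[.003*(p-[-.08,.3,0,.3,.3,0,.2,-.08,0])]),[-.08,.3,0,.3,.3,0,.2,-.08,0])
if __name__=="__main__":
    f=fit2();print(f.x,np.abs(f.fun[:12]).round(4))
    R=np.array(r.sense()["ee_rot"]);print(fk2(Q[3][0],f.x)[1].T@R);print(fk2(Q[1][0],f.x)[1].T@np.array([[-0.953, -0.302, -0.001], [-0.302, 0.953, 0.001], [0.0, 0.001, -1.0]]))
E
python3 kin2.py
```

```text
[ 0.0001  0.1608  0.0001  0.565   0.4219 -0.0001  0.2876 -0.1598 -0.0001] [0.0001 0.     0.     0.     0.0001 0.     0.     0.     0.     0.
 0.     0.    ]
[[ 0.001  -0.0015  1.    ]
 [-1.     -0.0005  0.001 ]
 [ 0.0005 -1.     -0.0015]]
[[ 0.0001  0.0004  1.    ]
 [-0.9997 -0.0002 -0.0005]
 [ 0.0002 -0.9997  0.0002]]
```

```bash
cat >ik.py <<'E'
from kin2 import *
p=fit2().x; M=np.array([[0,0,1],[-1,0,0],[0,-1,0.]])
lo=np.array([-179.83,-69.29,-61.27,-181.25,-171.15,-177.46]);hi=np.array([179.83,118.12,80.66,117.63,-9.14,177.46])
rng=np.random.default_rng(0)
def ik(pos,R,seeds):
    out=[]
    for s in seeds:
        def e(j):
            x,F=fk2(j,p);return np.concatenate([(x-pos)*5,Ro.from_matrix((F@M).T@R).as_rotvec()])
        f=least_squares(e,np.clip(s,lo+.1,hi-.1),bounds=(lo,hi),x_scale=50)
        if np.abs(f.fun).max()<2e-3 and not any(np.abs(f.x-o).max()<3 for o in out):out.append(f.x)
    return out
o=np.array([.5756,-.1022,.0547]);S=np.array([.5976,.2218,0]);az0=10.7
def tool(Rj,d,flip):return Rj@Ry(-d)@T@Rz(180*flip)
G=np.array([.078,0,.098])
def pose(k,d,fl,dz=0):
    if k=="g":Rj=jarR(168.8,30);return o+Rj@(G+[0,0,dz]),tool(Rj,d,fl)
    az={"i":239.7-10.7+az0,"h":180+az0}[k];Rj=jarR(az,0);return S+[0,0,.143+dz]+Rj@G,tool(Rj,d,fl)
if __name__=="__main__":
    seeds=rng.uniform(np.maximum(lo,-150),np.minimum(hi,150),(25,6)); 
    for fl in(0,1):
        for d in(0,6,12):
            for k,dz in(("g",0),("g",.08),("i",.0),("i",.04),("h",0)):
                print(fl,d,k,dz,[np.round(s).astype(int).tolist() for s in ik(*pose(k,d,fl,dz),seeds)])
E
python3 ik.py
```

```text
0 0 g 0 []
0 0 g 0.08 []
0 0 i 0.0 [[31, 18, -6, 0, -66, -62]]
0 0 i 0.04 [[31, 16, -2, 0, -71, -62]]
0 0 h 0 [[38, 16, -9, 0, -65, -118]]
0 6 g 0 []
0 6 g 0.08 [[14, -4, -60, 40, -16, -152]]
0 6 i 0.0 [[33, 20, -4, 3, -71, -64]]
0 6 i 0.04 [[33, 18, -1, 3, -76, -64]]
0 6 h 0 [[37, 19, -4, -3, -73, -115]]
0 12 g 0 [[9, 10, -57, 42, -9, -150]]
0 12 g 0.08 [[17, -1, -50, 19, -27, -134]]
0 12 i 0.0 [[34, 22, -2, 5, -76, -66]]
0 12 i 0.04 [[34, 21, 1, 5, -81, -66]]
0 12 h 0 [[36, 22, 1, -5, -80, -113]]
1 0 g 0 []
1 0 g 0.08 []
1 0 i 0.0 [[31, 18, -6, 0, -66, 118]]
1 0 i 0.04 [[31, 16, -2, 0, -71, 118]]
1 0 h 0 [[38, 16, -9, 0, -65, 62]]
1 6 g 0 []
1 6 g 0.08 [[14, -4, -60, 40, -16, 28]]
1 6 i 0.0 [[33, 20, -4, 3, -71, 116]]
1 6 i 0.04 [[33, 18, -1, 3, -76, 116]]
1 6 h 0 [[37, 19, -4, -3, -73, 65]]
1 12 g 0 [[9, 10, -57, 42, -9, 30]]
1 12 g 0.08 [[17, -1, -50, 19, -27, 46]]
1 12 i 0.0 [[34, 22, -2, 5, -76, 114]]
1 12 i 0.04 [[34, 21, 1, 5, -81, 114]]
1 12 h 0 [[36, 22, 1, -5, -80, 67]]
```

```bash
sed -i 's/G=np.array(.*/G=np.array([.078,0,.100])/' ik.py; cat >n.py <<'E'
from ik import *
s0=np.array([[15,0,-52,30,-20,-145],[9,10,-55,30,-15,-145],[34,20,0,5,-78,-66]])
for d in(14,17,20):
    for k,dz in(("g",0),("g",.03),("g",.07)):print(d,k,dz,[np.round(s,1).tolist() for s in ik(*pose(k,d,0,dz),s0)])
go(*pose("g",17,0,.07))
E
python3 n.py
```

```text
14 g 0 [[12.4, 10.1, -51.3, 24.9, -15.3, -136.9]]
14 g 0.03 [[14.4, 6.0, -49.6, 19.4, -21.1, -132.9]]
14 g 0.07 [[16.5, 0.5, -47.8, 15.7, -28.4, -130.6]]
17 g 0 [[13.0, 11.1, -46.0, 14.5, -21.6, -127.2]]
17 g 0.03 [[14.2, 7.1, -45.3, 12.5, -26.4, -126.1]]
17 g 0.07 [[15.9, 1.8, -44.2, 10.9, -32.9, -125.6]]
20 g 0 [[12.6, 12.2, -42.0, 8.9, -27.0, -121.4]]
20 g 0.03 [[13.6, 8.2, -41.7, 8.1, -31.2, -121.4]]
20 g 0.07 [[15.0, 3.1, -40.9, 7.3, -37.2, -121.7]]
t 3.2833 tcp [ 0.4488 -0.0748  0.193 ] F [-0.4239 -0.1851  0.0159] w 1.001528788472841 gf 0.0 j [   6.5788   -4.0344  -60.8762   56.978    -9.2154 -162.661 ]
rot [ 0.0156  0.2801 -0.0048] 2.244473942980603 rows; shift old axes [ 0.0346 -0.0028  0.0151] new axes [ 0.0291 -0.0023  0.0242]
```

>>> drive_tool(
  steps=[0.003, 0.056, -0.001, 0, 0, -0.005, 1, 0.003, 0.056, -0.001, 0, 0, -0.005, 1, 0.003, 0.056, -0.001, 0, 0, 0, 1, 0.003, 0.056, -0.001, 0, 0, 0, 1, 0.003, 0.056, -0.001, 0, 0, 0, 1, 0, 0, 0, 0.015, 0, 0.015, 1, 0, 0, 0, 0.014, 0, 0.015, 1, 0, 0, 0, 0, 0, 0, 1, 0, 0, 0, 0, 0, 0, 1],
)

```text
time_s: 4.03
tcp_pos: [0.4305, -0.0786, 0.165]
ee_rot: [[-0.938, 0.201, 0.282], [0.19, 0.98, -0.068], [-0.29, -0.01, -0.957]]
wrist_force: [-0.2, 0.1, 0.1]
gripper_width: 0.998
gripper_force: 0.0
```

```bash
python3 - <<'E'
from ik import *
go(*pose("g",17,0,.0))
E
```

```text
t 4.0333 tcp [ 0.4305 -0.0786  0.165 ] F [-0.1819  0.1201  0.0639] w 0.9978976817008723 gf 0.0 j [  15.8023    0.5715  -48.3086   17.9236  -27.4487 -132.2748]
rot [-0.0113  0.0674 -0.0043] 0.5476531301635321 rows; shift old axes [-0.0099  0.0058  0.0684] new axes [-0.0145  0.005   0.0677]
```

>>> drive_tool(
  steps=[-0.0056, 0.0337, -0.002, 0, 0, 0, 1, -0.0056, 0.0337, -0.002, 0, 0, 0, 1, 0, 0, 0, -0.0036, 0.0012, 0.017, 1, 0, 0, 0, -0.0036, 0.0012, 0.017, 1, 0, 0, 0, -0.0036, 0.0013, 0.017, 1, 0, 0, 0, -0.0036, 0.0013, 0.016, 1, 0, 0, 0, 0, 0, 0, 1, 0, 0, 0, 0, 0, 0, 1],
)

```text
time_s: 4.7
tcp_pos: [0.4609, -0.0798, 0.1027]
ee_rot: [[-0.956, 0.196, 0.22], [0.191, 0.981, -0.045], [-0.225, -0.001, -0.974]]
wrist_force: [-0.1, -0.4, -0.3]
gripper_width: 0.999
gripper_force: 0.0
```

```bash
python3 - <<'E'
from ik import *
import cv2
go(*pose("g",17,0,.0))
im=r.capture("wrist");cv2.imwrite("pics/w3.png",im)
E
```

```text
t 4.7 tcp [ 0.4609 -0.0798  0.1027] F [-0.0858 -0.4323 -0.3311] w 0.9985091647842704 gf 0.0 j [  12.9953   11.134   -45.8858   14.5207  -21.757  -127.2698]
rot [-0.0009 -0.0003 -0.0017] 0.01560899484632306 rows; shift old axes [0.0007 0.0003 0.0003] new axes [0.0007 0.0003 0.0003]
```

View pics/w3.png

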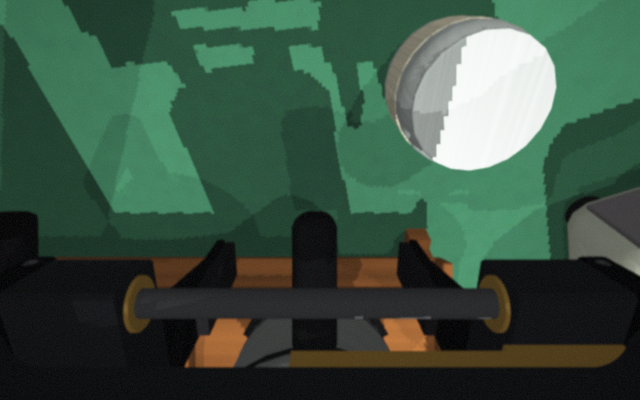

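The handle (columns 292–336) lies midway between the fingers (about 235 and 400), so I'll close.

>>> drive_tool(
  steps=[0, 0, 0, 0, 0, 0, 0, 0, 0, 0, 0, 0, 0, 0, 0, 0, 0, 0, 0, 0, 0, 0, 0, 0, 0, 0, 0, 0, 0, 0, 0, 0, 0, 0, 0, 0, 0, 0, 0, 0, 0, 0, 0, 0, 0, 0, 0, 0, 0, 0, 0, 0, 0, 0, 0, 0],
)

```text
time_s: 5.42
tcp_pos: [0.4595, -0.0802, 0.1016]
ee_rot: [[-0.956, 0.197, 0.218], [0.192, 0.98, -0.045], [-0.223, -0.001, -0.975]]
wrist_force: [0.2, -0.2, -0.4]
gripper_width: 0.476
gripper_force: 0.0
```

```bash
python3 - <<'E'
from ik import *
go(*pose("g",17,0,.0)); s=r.sense();R=np.array(s["ee_rot"]);print(s["moment"],R.T@[0,0,1])
E
```

```text
t 5.4167 tcp [ 0.4595 -0.0802  0.1016] F [ 0.2469 -0.2154 -0.354 ] w 0.4764259767412578 gf 0.0 j [  12.9789   11.1689  -46.0782   14.573   -21.6422 -127.3562]
rot [-0.0016 -0.0021 -0.0023] 0.027919214335368342 rows; shift old axes [-0.0008  0.001  -0.0006] new axes [-0.0008  0.001  -0.0005]
[0.034  0.46   0.0187] [-0.2229 -0.0011 -0.9748]
```

>>> drive_tool(
  steps=[0, 0, 0, 0, 0, 0, 0, 0, 0, 0, 0, 0, 0, 0, 0, 0, 0, 0, 0, 0, 0, 0, 0, 0, 0, 0, 0, 0, 0, 0, 0, 0, 0, 0, 0, 0, 0, 0, 0, 0, 0, 0, 0, 0, 0, 0, 0, 0, 0, 0, 0, 0, 0, 0, 0, 0],
)

```text
time_s: 6.08
tcp_pos: [0.4594, -0.0803, 0.1015]
ee_rot: [[-0.956, 0.197, 0.218], [0.192, 0.98, -0.045], [-0.223, -0.001, -0.975]]
wrist_force: [0.2, -1.3, -0.5]
gripper_width: 0.223
gripper_force: 30.0
```

>>> drive_tool(
  steps=[0, 0, 0, -0.0022, 0, -0.01, 0, 0, 0, 0, -0.0045, 0, -0.02, 0, 0, 0, 0, -0.0045, 0, -0.02, 0, 0, 0, 0, -0.0045, 0, -0.02, 0, 0, 0, 0, -0.0045, 0, -0.02, 0, 0, 0, 0, -0.0045, 0, -0.02, 0, 0, 0, 0, 0, 0, 0, 0, 0, 0, 0, 0, 0, 0, 0],
)

```text
time_s: 6.75
tcp_pos: [0.4583, -0.0798, 0.2137]
ee_rot: [[-0.956, 0.197, 0.217], [0.192, 0.98, -0.044], [-0.222, -0.0, -0.975]]
wrist_force: [-0.6, 0.2, -4.0]
gripper_width: 0.226
gripper_force: 30.0
```

```bash
python3 - <<'E'
from ik import *
import cv2
s=r.sense();print(s["tcp_pos"],s["wrist_force"],s["moment"],s["gripper_width"])
a=r.capture("wrist");b=r.capture("scene");
cv2.imwrite("pics/w4.png",np.hstack([cv2.resize(a,(480,300)),cv2.resize(b[120:270,220:380],(320,300),interpolation=cv2.INTER_CUBIC)]))
E
```

```text
[ 0.4583 -0.0798  0.2137] [-0.552   0.1558 -4.0275] [ 0.1566  1.1804 -0.0822] 0.22641318206862046
```

View pics/w4.png

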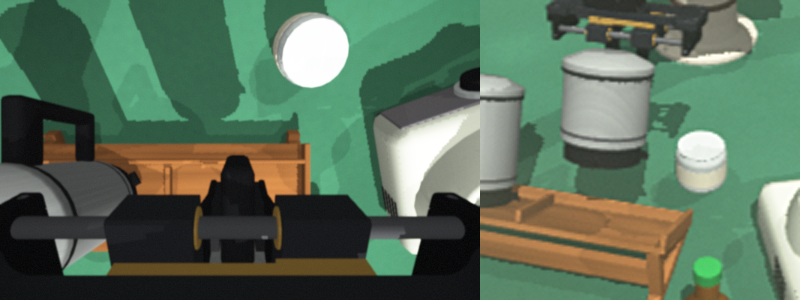

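The left panel shows the handle held between the fingers. In the right panel the jar is clear of the stand: lid columns 562–655 with its top near row 50, and foot bottom near row 166. Next I'll estimate the sag from the scene silhouette.

```bash
python3 - <<'E'
from ik import *
import cv2
g=np.array(r.sense()["tcp_pos"]);P=r.camera_params("scene")
a=np.linspace(0,2*np.pi,121)
for th in(0,5,10,15,20,25,30,35):
    R=jarR(168.8,th);o_=g-R@G
    def e(rho,z):
        q=np.array([pj("scene",o_+R@[rho*np.cos(t),rho*np.sin(t),z],P) for t in a]);return np.round([q[:,0].min(),q[:,0].max(),q[:,1].min(),q[:,1].max()],1)
    print(th,"lid",e(.052,.127),"foot",e(.047,0),"bodybot",e(.052,.024))
E
```

```text
0 lid [261.4 305.  153.6 178.6] foot [268.8 305.2 194.5 218.2] bodybot [265.9 306.7 186.3 212.3]
5 lid [261.4 305.2 152.3 174. ] foot [267.3 304.1 195.6 217. ] bodybot [264.6 305.9 187.  210.4]
10 lid [261.5 305.5 151.  169.2] foot [265.9 303.1 196.3 215.4] bodybot [263.5 305.2 187.4 208. ]
15 lid [261.8 305.8 149.7 164.3] foot [264.5 302.2 196.8 213.2] bodybot [262.4 304.5 187.6 205.2]
20 lid [262.2 306.2 148.4 159.4] foot [263.2 301.3 196.9 210.6] bodybot [261.4 303.8 187.5 201.9]
25 lid [262.7 306.6 147.  154.7] foot [262.  300.4 196.6 207.5] bodybot [260.4 303.2 187.1 198.3]
30 lid [263.3 307.1 145.1 150.5] foot [260.9 299.6 195.9 204.2] bodybot [259.7 302.7 186.2 194.5]
35 lid [264.  307.6 141.9 147.8] foot [259.9 298.9 194.5 200.7] bodybot [259.  302.2 184.6 190.9]
```

>>> drive_tool(
  steps=[0, 0, 0, -0.0045, 0, -0.02, 0, 0, 0, 0, -0.0045, 0, -0.02, 0, 0, 0, 0, -0.0045, 0, -0.02, 0, 0, 0, 0, -0.0045, 0, -0.02, 0, 0, 0, 0, -0.0045, 0, -0.02, 0, 0, 0, 0, -0.0045, 0, -0.02, 0, 0, 0, 0, -0.002, 0, -0.01, 0, 0, 0, 0, 0, 0, 0, 0],
)

```text
time_s: 7.52
tcp_pos: [0.4591, -0.0796, 0.3481]
ee_rot: [[-0.955, 0.197, 0.22], [0.192, 0.98, -0.045], [-0.224, -0.001, -0.975]]
wrist_force: [0.5, -0.6, -3.9]
gripper_width: 0.228
gripper_force: 30.0
```

```bash
python3 - <<'E'
from ik import *
go(*pose("i",17,0,.06))
s0=np.array([[34,20,0,5,-78,-66]])
for k,dz in(("i",.06),("i",0),("h",0)):
    for z in (0,.03):print(k,[np.round(s,1).tolist() for s in ik(*pose(k,17,0,dz+z),s0)])
E
```

```text
t 7.5167 tcp [ 0.4591 -0.0796  0.3481] F [ 0.4851 -0.5835 -3.9188] w 0.22839000087398467 gf 29.999858709052205 j [  13.7466   -4.3119  -19.7467    6.1731  -62.9394 -117.337 ]
rot [ 0.0435  0.4532 -1.2519] 10.65663546259585 rows; shift old axes [-0.0398  0.249   0.0552] new axes [-0.2543  0.0325 -0.0306]
i [[35.0, 22.2, 5.1, 7.0, -88.4, -66.5]]
i [[35.0, 21.5, 8.2, 7.0, -92.2, -66.0]]
i [[35.0, 24.1, -0.6, 7.1, -80.9, -67.4]]
i [[35.0, 23.1, 2.1, 7.1, -84.6, -66.9]]
h [[34.5, 24.2, 4.9, -6.8, -86.3, -112.5]]
h [[34.5, 23.2, 7.5, -6.8, -90.0, -112.9]]
```

>>> drive_tool(
  steps=[0.0029, 0.0302, -0.0835, 0, 0, 0, 0, 0.0029, 0.0302, -0.0835, 0, 0, 0, 0, 0.0029, 0.0302, -0.0835, 0, 0, 0, 0, 0.0029, 0.0302, -0.0835, 0, 0, 0, 0, 0.0029, 0.0302, -0.0835, 0, 0, 0, 0, 0.0029, 0.0302, -0.0835, 0, 0, 0, 0, 0.0029, 0.0302, -0.0835, 0, 0, 0, 0, 0.0029, 0.0302, -0.0835, 0, 0, 0, 0, 0.0029, 0.0302, -0.0835, 0, 0, 0, 0, 0.0029, 0.0302, -0.0835, 0, 0, 0, 0],
)

```text
time_s: 8.35
tcp_pos: [0.458, -0.0796, 0.3445]
ee_rot: [[-0.803, -0.592, -0.066], [-0.581, 0.803, -0.136], [0.134, -0.071, -0.988]]
wrist_force: [0.6, -0.2, -3.4]
gripper_width: 0.227
gripper_force: 30.0
```

>>> drive_tool(
  steps=[0.0029, 0.0302, -0.0835, 0, 0, 0, 0, 0.0029, 0.0302, -0.0835, 0, 0, 0, 0, 0.0029, 0.0302, -0.0835, 0, 0, 0, 0, 0.0029, 0.0302, -0.0835, 0, 0, 0, 0, 0.0029, 0.0302, -0.0835, 0, 0, 0, 0, 0, 0, 0, -0.02, 0.0026, -0.0024, 0, 0, 0, 0, -0.02, 0.0026, -0.0024, 0, 0, 0, 0, -0.02, 0.0026, -0.0024, 0, 0, 0, 0, -0.02, 0.0026, -0.0024, 0, 0, 0, 0, -0.02, 0.0026, -0.0024, 0],
)

```text
time_s: 9.18
tcp_pos: [0.4971, 0.0135, 0.3266]
ee_rot: [[-0.481, -0.864, -0.152], [-0.826, 0.504, -0.253], [0.295, 0.004, -0.955]]
wrist_force: [-0.1, -1.0, -4.6]
gripper_width: 0.226
gripper_force: 30.0
```

```bash
python3 - <<'E'
from ik import *
go(*pose("i",17,0,.06))
E
```

```text
t 9.1833 tcp [0.4971 0.0135 0.3266] F [-0.1246 -0.9534 -4.6208] w 0.22560066487593605 gf 29.99755178578198 j [ 25.7943  11.9457  -6.9416   9.3345 -85.6512 -57.9326]
rot [ 0.0034 -0.0028  0.0016] 0.037373289365798125 rows; shift old axes [-0.1527  0.0182 -0.0224] new axes [-0.1528  0.0184 -0.022 ]
```

>>> drive_tool(
  steps=[0, 0, 0, -0.019, 0.0023, -0.0027, 0, 0, 0, 0, -0.019, 0.0023, -0.0027, 0, 0, 0, 0, -0.019, 0.0023, -0.0027, 0, 0, 0, 0, -0.019, 0.0023, -0.0027, 0, 0, 0, 0, -0.019, 0.0023, -0.0027, 0, 0, 0, 0, -0.019, 0.0023, -0.0027, 0, 0, 0, 0, -0.019, 0.0023, -0.0027, 0, 0, 0, 0, -0.019, 0.0023, -0.0027, 0, 0, 0, 0, 0, 0, 0, 0, 0, 0, 0, 0, 0, 0, 0],
)

```text
time_s: 10.02
tcp_pos: [0.5579, 0.1541, 0.3042]
ee_rot: [[-0.48, -0.864, -0.15], [-0.826, 0.503, -0.254], [0.295, 0.002, -0.955]]
wrist_force: [-0.4, 0.3, -4.3]
gripper_width: 0.223
gripper_force: 30.0
```

```bash
python3 - <<'E'
from ik import *
import cv2
go(*pose("i",17,0,.06))
a=r.capture("scene");b=r.capture("top");cv2.imwrite("pics/s5full.png",a);cv2.imwrite("pics/t5full.png",b)
A=cv2.resize(a[130:280,355:475],None,fx=4,fy=4,interpolation=cv2.INTER_CUBIC)
B=cv2.resize(b[145:265,195:275],None,fx=4,fy=4,interpolation=cv2.INTER_CUBIC)
B=np.vstack([B,np.zeros((120,320,3),np.uint8)])
cv2.imwrite("pics/c5.png",np.hstack([A,B]))
E
```

```text
t 10.0167 tcp [0.5579 0.1541 0.3042] F [-0.3626  0.2514 -4.2573] w 0.22307783013448662 gf 29.99873966909945 j [ 34.983   22.2246   5.2284   6.9959 -88.7206 -66.2867]
rot [ 0.0017 -0.0028  0.0023] 0.03211275531444919 rows; shift old axes [-0.0008 -0.0001  0.001 ] new axes [-0.0008 -0.0001  0.001 ]
```

View pics/c5.png

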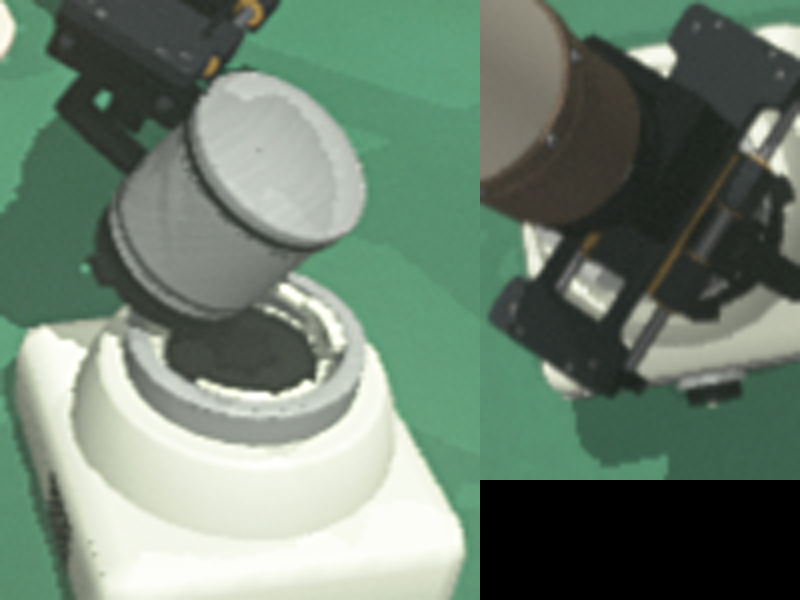

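The jar has swung in the grip and now leans away from the handle. In the scene crop the lid spans (190–366, 70–250) and the foot's left edge is near column 95 with its bottom near row 332. Now I'll estimate the sag angle and check whether it is still creeping.

```bash
cat >sag.py <<'E'
from ik import *
import cv2
P=r.camera_params("scene");a=np.linspace(0,2*np.pi,91)
def ext(R,o_,rho,z):
    q=np.array([pj("scene",o_+R@[rho*np.cos(t),rho*np.sin(t),z],P) for t in a]);return np.array([q[:,0].min(),q[:,0].max(),q[:,1].min(),q[:,1].max()])
def sag(g,az,lid,foot,th0):
    def res(p):
        R=jarR(az+p[1],p[0]);o_=g-R@(G+[p[2]*1e-3,0,p[3]*1e-3]);f=ext(R,o_,.047,0)
        return np.concatenate([ext(R,o_,.0525,.127)-lid,[f[0]-foot[0],f[3]-foot[1]],[p[1]/3,p[2]/4,p[3]/4]])
    f=least_squares(res,[th0,0,0,0]);return f.x,np.round(f.fun,1)
E
python3 - <<'E'
from sag import *
g=np.array(r.sense()["tcp_pos"])
for t in(-20,-45):print(sag(g,239.7,np.array([402.5,446.5,147.5,192.5]),(378.7,213),t))
x=r.capture("scene");y=cv2.imread("pics/s5full.png");print(np.abs(x[130:280,355:475].astype(int)-y[130:280,355:475]).mean())
E
```

```text
(array([-30.1578,  -5.8123,   4.5051,  -3.7509]), array([ 1.3, -0.7,  0.8, -2.2, -1.8,  1.7, -1.9,  1.1, -0.9]))
(array([-30.1578,  -5.8123,   4.5051,  -3.7509]), array([ 1.3, -0.7,  0.8, -2.2, -1.8,  1.7, -1.9,  1.1, -0.9]))
2.186685185185185
```

```bash
cat >>sag.py <<'E'
def steel(im,box=(340,480,110,260)):
    x0,x1,y0,y1=box;c=im[y0:y1,x0:x1].astype(int);m=((c.max(2)-c.min(2)<22)&(c.mean(2)>95)&(c.mean(2)<200)).astype(np.uint8)
    m=cv2.morphologyEx(m,cv2.MORPH_CLOSE,np.ones((3,3)));m=cv2.morphologyEx(m,cv2.MORPH_OPEN,np.ones((5,5)))
    n,l,s,ce=cv2.connectedComponentsWithStats(m);return [(s[i,:4]+[x0,y0,0,0]).tolist()+[int(s[i,4])]+(ce[i]+[x0,y0]).round(1).tolist() for i in range(1,n) if s[i,4]>250]
def pred(g,az,th):
    R=jarR(az,th);o_=g-R@G;h=np.array([pj("scene",o_+R@[.0515*np.cos(t),.0515*np.sin(t),z],P) for z in(.026,.13) for t in a]).astype(np.float32)
    H=cv2.convexHull(h);M=cv2.moments(H);x,y,w,hh=cv2.boundingRect(H);return [x,y,w,hh,int(M["m00"]),round(M["m10"]/M["m00"],1),round(M["m01"]/M["m00"],1)]
E
python3 - <<'E'
from sag import *
g=np.array(r.sense()["tcp_pos"])
print(steel(cv2.imread("pics/s5full.png")));print(steel(r.capture("scene")))
for t in range(-50,5,10):print(t,pred(g,239,t))
E
```

```text
[[383, 148, 63, 65, 2627, 414.3, 179.7], [382, 208, 64, 34, 925, 413.1, 227.4]]
[[382, 147, 63, 66, 2685, 413.8, 179.4], [382, 208, 64, 34, 913, 412.9, 227.6]]
-50 [368, 152, 66, 56, 2629, 401.6, 180.5]
-40 [374, 149, 66, 61, 2692, 406.9, 179.8]
-30 [379, 146, 66, 64, 2761, 411.9, 178.0]
-20 [384, 142, 65, 67, 2835, 416.2, 175.5]
-10 [390, 139, 61, 67, 2913, 419.9, 172.1]
0 [395, 135, 57, 68, 2983, 422.7, 168.1]
```

>>> drive_tool(
  steps=[0, 0, 0, 0.0015, 0, -0.005, 0, 0, 0, 0, 0.003, 0, -0.0095, 0, 0, 0, 0, 0.003, 0, -0.0095, 0, 0, 0, 0, 0.003, 0, -0.0095, 0, 0, 0, 0, 0.0015, 0, -0.005, 0, 0, -0.01, 0, 0, 0, 0, 0, 0, -0.02, 0, 0, 0, 0, 0, 0, -0.02, 0, 0, 0, 0, 0, 0, -0.02, 0, 0, 0, 0, 0, 0, -0.02, 0, 0, 0, 0, 0],
)

```text
time_s: 11.05
tcp_pos: [0.5573, 0.1523, 0.3458]
ee_rot: [[-0.493, -0.864, -0.105], [-0.845, 0.504, -0.176], [0.205, 0.002, -0.979]]
wrist_force: [0.7, -0.6, -3.9]
gripper_width: 0.225
gripper_force: 30.0
```

>>> drive_tool(
  steps=[0, -0.03, 0, 0, 0, 0, 0, 0, -0.03, 0, 0, 0, 0, 0, 0, -0.03, 0, 0, 0, 0, 0, 0, -0.03, 0, 0, 0, 0, 0, 0, -0.03, 0, 0, 0, 0, 0, 0, -0.03, 0, 0, 0, 0, 0, 0, -0.02, 0, 0, 0, 0, 0, 0, -0.01, 0, 0, 0, 0, 0, 0, 0, 0, 0, 0, 0, 0],
)

```text
time_s: 11.8
tcp_pos: [0.5574, 0.1521, 0.3465]
ee_rot: [[-0.504, -0.863, 0.001], [-0.863, 0.504, 0.003], [-0.003, 0.001, -1.0]]
wrist_force: [-0.1, -0.4, -4.1]
gripper_width: 0.225
gripper_force: 30.0
```

```bash
python3 - <<'E'
from sag import *
s=r.sense();g=np.array(s["tcp_pos"]);print(g,np.array(s["ee_rot"]),s["wrist_force"],s["gripper_width"])
print(steel(r.capture("scene"),(340,480,90,260)))
for t in range(-45,20,9):print(t,pred(g,239,t))
E
```

```text
[0.5574 0.1521 0.3465] [[-0.5044 -0.8635  0.0009]
 [-0.8635  0.5044  0.0035]
 [-0.0035  0.001  -1.    ]] [-0.0864 -0.4035 -4.0709] 0.22501678099813122
[[420, 94, 58, 15, 766, 449.0, 101.5], [404, 125, 40, 20, 415, 419.4, 132.7], [394, 151, 53, 40, 1363, 417.1, 171.6], [392, 196, 43, 17, 381, 411.3, 202.9], [385, 209, 60, 33, 800, 414.0, 228.8]]
-45 [372, 134, 68, 62, 2823, 406.2, 165.4]
-36 [377, 131, 68, 65, 2890, 411.0, 164.2]
-27 [382, 128, 68, 68, 2960, 415.4, 162.1]
-18 [387, 125, 66, 69, 3034, 419.3, 159.4]
-9 [392, 122, 63, 69, 3108, 422.6, 156.0]
0 [397, 118, 58, 69, 3172, 425.3, 152.1]
9 [400, 114, 54, 69, 3220, 427.3, 147.6]
18 [398, 108, 60, 69, 3239, 428.5, 142.6]
```

>>> drive_tool(
  steps=[0, -0.01, 0, 0, 0, 0, 0, 0, -0.02, 0, 0, 0, 0, 0, 0, -0.02, 0, 0, 0, 0, 0, 0, -0.02, 0, 0, 0, 0, 0, 0, -0.02, 0, 0, 0, 0, 0, 0, -0.02, 0, 0, 0, 0, 0, 0, -0.02, 0, 0, 0, 0, 0, 0, -0.02, 0, 0, 0, 0, 0, 0, -0.015, 0, 0, 0, 0, 0, 0, 0, 0, 0, 0, 0, 0],
)

```text
time_s: 12.68
tcp_pos: [0.5573, 0.1521, 0.3465]
ee_rot: [[-0.497, -0.863, 0.084], [-0.851, 0.505, 0.146], [-0.168, 0.001, -0.986]]
wrist_force: [-0.1, -0.2, -3.6]
gripper_width: 0.223
gripper_force: 30.0
```

```bash
python3 - <<'E'
from sag import *
s=r.sense();g=np.array(s["tcp_pos"]);R=np.array(s["ee_rot"]);print(g,R,s["wrist_force"])
im=r.capture("scene");cv2.imwrite("pics/s6.png",im);print(steel(im,(340,480,90,260)))
c=cv2.resize(im[90:260,355:475],None,fx=3.4,fy=3.4,interpolation=cv2.INTER_CUBIC)
w=r.capture("wrist");cv2.imwrite("pics/c6.png",np.hstack([c,cv2.resize(w,(390,244))[:244]]) if 0 else c)
for t in range(-27,20,9):print(t,pred(g,239,t))
print("lower",R.T@[0,0,-1],"xy",R.T@(np.array([.5582,.1545,g[2]])-g))
E
```

```text
[0.5573 0.1521 0.3465] [[-0.4975 -0.8634  0.0838]
 [-0.851   0.5045  0.1456]
 [-0.168   0.0011 -0.9858]] [-0.1435 -0.2    -3.6416]
[[415, 94, 63, 15, 855, 446.0, 101.5], [403, 121, 40, 15, 351, 420.5, 127.1], [400, 148, 51, 39, 1574, 424.3, 166.2], [394, 195, 41, 18, 404, 413.2, 202.3], [385, 210, 60, 32, 772, 413.6, 228.9]]
-27 [382, 128, 68, 68, 2960, 415.4, 162.1]
-18 [387, 125, 66, 69, 3033, 419.3, 159.4]
-9 [392, 122, 63, 69, 3108, 422.6, 156.0]
0 [397, 118, 58, 70, 3171, 425.3, 152.1]
9 [400, 114, 54, 69, 3219, 427.3, 147.6]
18 [398, 108, 59, 69, 3239, 428.5, 142.6]
lower [ 0.168  -0.0011  0.9858] xy [-0.0025  0.0004  0.0004]
```

View pics/c6.png

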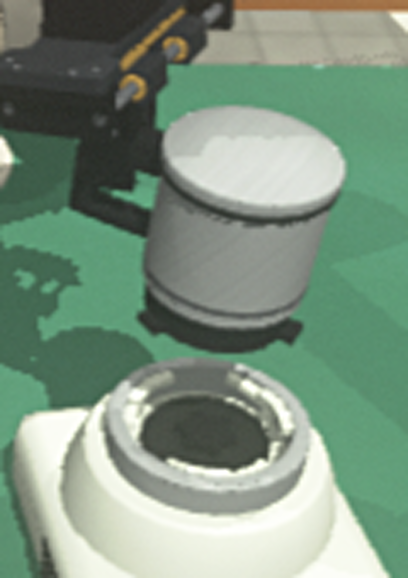

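The jar is now nearly upright above the socket. In the crop the lid spans (160–346, 105–220), the foot's bottom is near row 348 and the foot's left edge is near column 147.

```bash
python3 - <<'E'
from sag import *
s=r.sense();g=np.array(s["tcp_pos"])
k=lambda u,v:(355+u/3.4-.4,90+v/3.4-.4)
l,t=k(160,105);rr,b=k(346,214);f=k(147,348)
x,res=sag(g,239.7,np.array([l,rr,t,b]),f,-5);print(x,res)
R=jarR(239.7+x[1],x[0]);o_=g-R@(G+[x[2]*1e-3,0,x[3]*1e-3]);print("origin",o_)
E
```

```text
[-4.2554  0.842   0.3411 -0.9058] [ 2.  -0.6  0.1 -3.5 -1.9  4.2  0.3  0.1 -0.2]
origin [0.5923 0.214  0.2416]
```

```bash
python3 - <<'E'
from sag import *
s=r.sense();g=np.array(s["tcp_pos"])
k=lambda u,v:np.array((355+u/3.4-.4,90+v/3.4-.4))
lid=np.concatenate([k(160,105),k(346,214)])[[0,2,1,3]]
def lug(a):return np.array([.056*np.cos(np.radians(a)),.056*np.sin(np.radians(a)),.005])
def res(p,full=0):
    R=jarR(239.7+p[1],p[0]);R=R@Rx(p[4]);o_=g-R@(G+[p[2]*1e-3,0,p[3]*1e-3])
    if full:return R,o_
    return np.concatenate([(ext(R,o_,.0525,.127)-lid)*.7,pj("scene",o_+R@lug(180),P)-k(298,330),pj("scene",o_+R@lug(60),P)-k(141,322),[p[1]/3,p[2]/3,p[3]/3,p[4]/3]])
f=least_squares(res,[-5,0,0,0,0]);print(f.x,f.fun.round(1));print(res(f.x,1))
E
```

```text
[-5.3811  0.629  -0.853  -2.7955 -5.9287] [ 0.7 -0.9 -1.  -0.6 -1.   0.8  1.   1.3  0.2 -0.3 -0.9 -2. ]
(array([[-0.4928,  0.8594,  0.1359],
       [-0.8651, -0.5008,  0.0299],
       [ 0.0938, -0.1028,  0.9903]]), array([0.5823, 0.2162, 0.2428]))
```

>>> drive_tool(
  steps=[0, -0.02, 0, 0, 0, 0, 0, 0, -0.03, 0, 0, 0, 0, 0, 0, -0.025, 0, 0, 0, 0, 0, 0, -0.015, 0, -0.0023, 0, 0, 0, 0, 0, 0, 0.0019, 0, 0.0073, 0, 0, 0, 0, 0.0038, 0, 0.0145, 0, 0, 0, 0, 0.0038, 0, 0.0145, 0, 0, 0, 0, 0.0038, 0, 0.0145, 0, 0, 0, 0, 0.0026, 0, 0.0097, 0, 0, 0, 0, 0.0013, 0, 0.0048, 0],
)

```text
time_s: 13.62
tcp_pos: [0.5578, 0.1543, 0.2768]
ee_rot: [[-0.489, -0.864, 0.124], [-0.835, 0.504, 0.219], [-0.252, 0.004, -0.968]]
wrist_force: [-0.3, 0.3, -5.5]
gripper_width: 0.222
gripper_force: 30.0
```

>>> drive_tool(
  steps=[0, 0, 0, 0.001, 0, 0.004, 0, 0, 0, 0, 0.001, 0, 0.004, 0, 0, 0, 0, 0.001, 0, 0.004, 0, 0, 0, 0, 0, 0, 0, 0],
)

```text
time_s: 13.95
tcp_pos: [0.5585, 0.1547, 0.2663]
ee_rot: [[-0.488, -0.864, 0.127], [-0.835, 0.504, 0.221], [-0.254, 0.002, -0.967]]
wrist_force: [-0.4, -0.5, -4.9]
gripper_width: 0.225
gripper_force: 30.0
```

```bash
python3 - <<'E'
from sag import *
s=r.sense();g=np.array(s["tcp_pos"]);R=np.array(s["ee_rot"]);print(g,R.round(3).tolist(),s["wrist_force"],s["moment"])
im=r.capture("scene");cv2.imwrite("pics/s7.png",im);print(steel(im,(340,480,100,260)))
for t in range(-18,20,9):print(t,pred(g,239,t))
print("xy",R.T@(np.array([.5582,.1545,g[2]])-g))
E
```

```text
[0.5585 0.1547 0.2663] [[-0.488, -0.864, 0.127], [-0.835, 0.504, 0.221], [-0.254, 0.002, -0.967]] [-0.398  -0.5078 -4.8872] [-0.9893  0.685   0.0032]
[[399, 100, 79, 9, 696, 438.2, 104.0], [385, 176, 62, 66, 2396, 417.6, 206.9]]
-18 [385, 157, 62, 65, 2695, 415.7, 189.2]
-9 [390, 154, 59, 66, 2760, 418.8, 186.3]
0 [395, 150, 54, 67, 2822, 421.3, 182.8]
9 [398, 146, 50, 66, 2873, 423.1, 178.9]
18 [395, 142, 57, 66, 2900, 424.2, 174.5]
xy [ 0.0003  0.0002 -0.0001]
```

>>> drive_tool(
  steps=[0, 0, 0, 0.0008, 0, 0.003, 0, 0, 0, 0, 0.0008, 0, 0.003, 0, 0, 0, 0, 0, 0, 0, 0],
)

```text
time_s: 14.25
tcp_pos: [0.5583, 0.1546, 0.26]
ee_rot: [[-0.488, -0.864, 0.126], [-0.835, 0.504, 0.22], [-0.254, 0.002, -0.967]]
wrist_force: [-0.4, -0.3, -4.2]
gripper_width: 0.23
gripper_force: 30.0
```

>>> drive_tool(
  steps=[0, 0, 0, 0.0008, 0, 0.003, 0, 0, 0, 0, 0.0008, 0, 0.003, 0, 0, 0, 0, 0, 0, 0, 0],
)

```text
time_s: 14.5
tcp_pos: [0.5582, 0.1546, 0.2535]
ee_rot: [[-0.488, -0.864, 0.126], [-0.835, 0.504, 0.22], [-0.254, 0.002, -0.967]]
wrist_force: [-0.5, 0.0, -4.6]
gripper_width: 0.227
gripper_force: 30.0
```

>>> drive_tool(
  steps=[0, 0, 0, 0.0008, 0, 0.003, 0, 0, 0, 0, 0, 0, 0, 0],
)

```text
time_s: 14.67
tcp_pos: [0.5584, 0.1546, 0.2506]
ee_rot: [[-0.488, -0.864, 0.126], [-0.835, 0.504, 0.22], [-0.254, 0.002, -0.967]]
wrist_force: [-0.9, -0.7, -3.9]
gripper_width: 0.23
gripper_force: 30.0
```

>>> drive_tool(
  steps=[0, 0, 0, 0.0008, 0, 0.003, 0, 0, 0, 0, 0, 0, 0, 0],
)

```text
time_s: 14.83
tcp_pos: [0.5583, 0.1546, 0.2475]
ee_rot: [[-0.488, -0.864, 0.126], [-0.835, 0.504, 0.22], [-0.254, 0.002, -0.967]]
wrist_force: [0.2, -0.0, -4.8]
gripper_width: 0.23
gripper_force: 30.0
```

>>> drive_tool(
  steps=[0, 0, 0, 0.0008, 0, 0.003, 0, 0, 0, 0, 0, 0, 0, 0],
)

```text
time_s: 15.0
tcp_pos: [0.5586, 0.1546, 0.2446]
ee_rot: [[-0.488, -0.864, 0.127], [-0.835, 0.504, 0.221], [-0.255, 0.001, -0.967]]
wrist_force: [-0.0, -0.3, -3.9]
gripper_width: 0.227
gripper_force: 30.0
```

>>> drive_tool(
  steps=[0, 0, 0, 0.0005, 0, 0.002, 0, 0, 0, 0, 0, 0, 0, 0],
)

```text
time_s: 15.17
tcp_pos: [0.559, 0.1546, 0.2436]
ee_rot: [[-0.487, -0.864, 0.129], [-0.835, 0.504, 0.221], [-0.256, 0.0, -0.967]]
wrist_force: [-1.0, -0.7, -1.1]
gripper_width: 0.225
gripper_force: 30.0
```

>>> drive_tool(
  steps=[0, 0, 0, 0.0004, 0, 0.0015, 0, 0, 0, 0, 0, 0, 0, 0],
)

```text
time_s: 15.33
tcp_pos: [0.559, 0.1542, 0.2426]
ee_rot: [[-0.487, -0.864, 0.129], [-0.835, 0.504, 0.22], [-0.255, -0.001, -0.967]]
wrist_force: [-3.0, -3.7, 2.4]
gripper_width: 0.225
gripper_force: 30.0
```

```bash
python3 - <<'E'
from sag import *
s=r.sense();g=np.array(s["tcp_pos"]);print(g,s["wrist_force"],s["moment"])
im=r.capture("scene");cv2.imwrite("pics/s8.png",im);t=r.capture("top");cv2.imwrite("pics/t8.png",t)
# lid outline: edges in the scene, as components above the collar
c=im[140:240,380:470].astype(int);m=((c.max(2)-c.min(2)<22)&(c.mean(2)>95)).astype(np.uint8)
for v in range(0,100,4):
    x=np.flatnonzero(m[v]);print(140+v,(380+x.min(),380+x.max()) if len(x) else None,end="; ")
print();R=jarR(239.7,0)
for t in(-8,-4,0,4):
    R=jarR(239.7,t);o_=g-R@G;print(t,"lid",ext(R,o_,.0525,.127).round(1),"low body",ext(R,o_,.052,.03).round(1))
E
```

```text
[0.559  0.1542 0.2426] [-3.0474 -3.7123  2.401 ] [-1.1493  0.8429  0.0605]
140 None; 144 None; 148 (np.int64(396), np.int64(399)); 152 None; 156 None; 160 (np.int64(384), np.int64(426)); 164 (np.int64(383), np.int64(438)); 168 (np.int64(398), np.int64(443)); 172 (np.int64(398), np.int64(447)); 176 (np.int64(398), np.int64(447)); 180 (np.int64(400), np.int64(447)); 184 (np.int64(403), np.int64(445)); 188 (np.int64(400), np.int64(444)); 192 (np.int64(399), np.int64(443)); 196 (np.int64(399), np.int64(443)); 200 (np.int64(393), np.int64(442)); 204 (np.int64(389), np.int64(441)); 208 (np.int64(383), np.int64(442)); 212 (np.int64(380), np.int64(444)); 216 (np.int64(380), np.int64(446)); 220 (np.int64(380), np.int64(448)); 224 (np.int64(381), np.int64(450)); 228 (np.int64(380), np.int64(451)); 232 (np.int64(380), np.int64(451)); 236 (np.int64(383), np.int64(455)); 
-8 lid [399.4 446.8 163.2 194.8] low body [390.1 433.7 194.  225.5]
-4 lid [398.8 447.1 161.8 191.8] low body [392.1 436.6 193.8 224.1]
0 lid [398.2 447.1 160.3 188.7] low body [394.1 439.4 193.5 222.6]
4 lid [397.4 446.9 158.7 185.6] low body [396.1 441.9 192.9 220.9]
```

>>> drive_tool(
  steps=[0, 0, 0, 0.0008, 0, -0.0003, 0, 0.0102, 0, 0.0387, 0.0001, 0.0031, 0, 0, 0.0102, 0, 0.0387, 0.0001, 0.0031, 0, 0, 0.0102, 0, 0.0387, 0.0001, 0.0031, 0, 0, 0.0102, 0, 0.0387, 0.0001, 0.0031, 0, 0, 0, 0, 0, 0, 0, 0, 0],
)

```text
time_s: 15.93
tcp_pos: [0.5476, 0.1614, 0.2406]
ee_rot: [[-0.615, -0.772, 0.161], [-0.746, 0.635, 0.198], [-0.255, 0.001, -0.967]]
wrist_force: [1.9, 1.1, -4.0]
gripper_width: 0.229
gripper_force: 30.0
```

```bash
cat >chk.py <<'E'
from ik import *
s=r.sense();g=np.array(s["tcp_pos"]);R=np.array(s["ee_rot"]);d=g-S
az=np.degrees(np.arctan2(R[1,1],R[0,1]))+90;az=az%360
print("t",s["time_s"],"g",g,"radius",np.hypot(d[0],d[1]),"az pos",np.degrees(np.arctan2(d[1],d[0]))%360,"az tool",az,"w",s["gripper_width"])
h=np.radians(az);xr=np.array([np.cos(h),np.sin(h),0]);F=np.array(s["wrist_force"]);print("F radial",F@xr,"tang(ccw)",F@[-np.sin(h),np.cos(h),0],"z",F[2],"M",s["moment"],"down in tool",R.T@[0,0,-1])
E
python3 chk.py
```

```text
t 15.9333 g [0.5476 0.1614 0.2406] radius 0.0784248946946212 az pos 230.37921144395216 az tool 230.55603265220017 w 0.22859259661857068
F radial -2.046328927814681 tang(ccw) 0.7440958697652714 z -3.9643126450557093 M [-0.6895 -0.0628 -0.1124] down in tool [ 0.2555 -0.0013  0.9668]
```

>>> drive_tool(
  steps=[0, 0, 0, 0.0004, 0, 0.0015, 0, 0, 0, 0, 0, 0, 0, 0],
)

```text
time_s: 16.1
tcp_pos: [0.5479, 0.161, 0.2393]
ee_rot: [[-0.614, -0.773, 0.16], [-0.747, 0.635, 0.198], [-0.255, 0.002, -0.967]]
wrist_force: [2.6, 1.8, -3.5]
gripper_width: 0.225
gripper_force: 30.0
```

>>> drive_tool(
  steps=[0, 0, 0, 0.0004, 0, 0.0015, 0, 0, 0, 0, 0, 0, 0, 0],
)

```text
time_s: 16.27
tcp_pos: [0.5479, 0.1606, 0.238]
ee_rot: [[-0.615, -0.772, 0.161], [-0.747, 0.635, 0.198], [-0.255, 0.001, -0.967]]
wrist_force: [1.9, 1.7, -4.2]
gripper_width: 0.228
gripper_force: 30.0
```

>>> drive_tool(
  steps=[0, 0, 0, 0.0003, 0, 0.001, 0, 0, 0, 0, 0, 0, 0, 0],
)

```text
time_s: 16.43
tcp_pos: [0.5479, 0.1604, 0.2372]
ee_rot: [[-0.615, -0.772, 0.161], [-0.747, 0.635, 0.197], [-0.255, 0.001, -0.967]]
wrist_force: [2.1, 0.3, -3.3]
gripper_width: 0.223
gripper_force: 30.0
```

>>> drive_tool(
  steps=[0, 0, 0, 0.0004, 0, 0.0015, 0, 0, 0, 0, 0, 0, 0, 0],
)

```text
time_s: 16.6
tcp_pos: [0.5473, 0.1602, 0.2353]
ee_rot: [[-0.615, -0.772, 0.16], [-0.747, 0.636, 0.197], [-0.254, 0.002, -0.967]]
wrist_force: [1.5, 1.1, -3.1]
gripper_width: 0.228
gripper_force: 30.0
```

>>> drive_tool(
  steps=[0, 0, 0, 0.0004, 0, 0.0015, 0, 0, 0, 0, 0, 0, 0, 0],
)

```text
time_s: 16.77
tcp_pos: [0.5473, 0.1603, 0.2337]
ee_rot: [[-0.615, -0.772, 0.16], [-0.747, 0.635, 0.197], [-0.254, 0.002, -0.967]]
wrist_force: [1.6, 1.0, -5.1]
gripper_width: 0.226
gripper_force: 30.0
```

```bash
python3 chk.py; python3 - <<'E'
from sag import *
s=r.sense();g=np.array(s["tcp_pos"]);im=r.capture("scene");cv2.imwrite("pics/s9.png",im)
c=im[140:240,370:470].astype(int);m=((c.max(2)-c.min(2)<22)&(c.mean(2)>95)).astype(np.uint8)
for v in range(12,70,4):
    x=np.flatnonzero(m[v]);print(140+v,(370+int(x.min()),370+int(x.max())) if len(x) else None,end="; ")
print()
for t in(-8,-4,0,4,8):
    R=jarR(230.5,t);o_=g-R@G;print(t,"lid",ext(R,o_,.0525,.127).round(1),"low body",ext(R,o_,.052,.03).round(1))
E
```

```text
t 16.7667 g [0.5473 0.1603 0.2337] radius 0.07946476806595444 az pos 230.73402643999046 az tool 230.54626273340588 w 0.22628095350648114
F radial -1.7688883833999998 tang(ccw) 0.577073970080897 z -5.125426012787557 M [-0.6146  0.3867 -0.0946] down in tool [ 0.2537 -0.0018  0.9673]
152 None; 156 None; 160 (381, 387); 164 (379, 425); 168 (401, 436); 172 (398, 441); 176 (397, 445); 180 (397, 446); 184 (399, 446); 188 (403, 444); 192 (397, 439); 196 (397, 441); 200 (393, 441); 204 (389, 440); 208 (383, 442); 
-8 lid [398.3 445.4 165.8 198.1] low body [389.6 433.  195.8 227.7]
-4 lid [397.8 445.7 164.5 194.8] low body [391.4 435.6 196.  226.5]
0 lid [397.2 445.8 163.1 191.6] low body [393.3 438.2 195.9 225.1]
4 lid [396.6 445.6 161.7 188.3] low body [395.1 440.5 195.7 223.4]
8 lid [395.9 445.1 160.2 185. ] low body [396.8 442.8 195.3 221.6]
```

```bash
cat >edge.py <<'E'
from sag import *
def chamfer(im,g,az,Ts=range(-16,17,2),Zs=range(-16,17,2)):
    e=cv2.Canny(cv2.cvtColor(im,cv2.COLOR_BGR2GRAY),40,110);D=np.minimum(cv2.distanceTransform(255-e,cv2.DIST_L2,5),4)
    cam=-np.array(P["extrinsics"])[:3,:3].T@np.array(P["extrinsics"])[:3,3]
    out=[]
    for t in Ts:
        R=jarR(az,t)
        for dz in Zs:
            o_=g-R@(G+[0,0,dz*1e-3]);v=R.T@(cam-o_);ph=np.arctan2(v[1],v[0]);c=0
            A=np.radians(np.arange(60,301,4)) # away from the handle
            n=np.array([o_+R@[.052*np.cos(q),.052*np.sin(q),.128] for q in A])
            vis=[q for q in A if np.cos(q-ph)>0.25]
            n=np.vstack([n]+[[o_+R@[rr*np.cos(q),rr*np.sin(q),z] for q in vis] for rr,z in((.0525,.114),(.052,.026))])
            q=np.array([pj("scene",x,P) for x in n]).round().astype(int);out.append((D[q[:,1],q[:,0]].mean(),t,dz))
    out.sort();return [(round(float(c),2),t,z) for c,t,z in out[:5]]
E
python3 - <<'E'
from edge import *
s=r.sense();g=np.array(s["tcp_pos"])
for f,gg,az in(("s6",[.5573,.1521,.3465],239.7),("s7",[.5585,.1547,.2663],239.7),("s8",[.559,.1542,.2426],239.7),("s9",g,230.5)):
    print(f,chamfer(cv2.imread(f"pics/{f}.png"),np.array(gg),az))
E
```

```text
s6 [(0.86, -8, -6), (0.87, -10, -10), (0.96, -12, -14), (0.96, -8, -4), (0.96, -6, -2)]
s7 [(0.77, -4, -8), (0.82, -2, -4), (0.87, -6, -10), (0.89, -4, -6), (0.91, -6, -12)]
s8 [(0.77, -2, -6), (0.83, -4, -10), (0.85, -4, -8), (0.87, -2, -4), (0.94, -6, -12)]
s9 [(0.57, -2, 0), (0.61, -4, -4), (0.62, 0, 4), (0.62, -4, -2), (0.71, -6, -8)]
```

>>> drive_tool(
  steps=[0, 0, 0, 0.0004, 0, 0.0015, 0, 0, 0, 0, 0, 0, 0, 0],
)

```text
time_s: 16.98
tcp_pos: [0.5475, 0.1602, 0.2331]
ee_rot: [[-0.614, -0.773, 0.161], [-0.747, 0.635, 0.197], [-0.254, 0.001, -0.967]]
wrist_force: [-1.3, -1.1, -1.9]
gripper_width: 0.224
gripper_force: 30.0
```

>>> drive_tool(
  steps=[0, 0, 0, 0.0004, 0, 0.0015, 0, 0, 0, 0, 0, 0, 0, 0],
)

```text
time_s: 17.15
tcp_pos: [0.5476, 0.1601, 0.2321]
ee_rot: [[-0.614, -0.773, 0.162], [-0.747, 0.635, 0.197], [-0.255, 0.0, -0.967]]
wrist_force: [-3.4, -0.6, 5.3]
gripper_width: 0.226
gripper_force: 30.0
```

```bash
python3 chk.py; python3 - <<'E'
from edge import *
s=r.sense();g=np.array(s["tcp_pos"]);im=r.capture("scene");cv2.imwrite("pics/s10.png",im);print(chamfer(im,g,230.5))
E
```

```text
t 17.15 g [0.5476 0.1601 0.2321] radius 0.07937367529554488 az pos 230.96534498885902 az tool 230.58643284143974 w 0.22601198321891278
F radial 2.681209049489635 tang(ccw) -2.246103568056277 z 5.263683133941173 M [-0.7895  1.3382  0.2033] down in tool [ 0.2549 -0.0004  0.967 ]
[(0.54, -4, -4), (0.56, 0, 4), (0.63, -2, 0), (0.64, -2, -2), (0.65, -4, -6)]
```

>>> drive_tool(
  steps=[0.0102, 0, 0.0387, 0.0001, 0.0031, 0, 0, 0.0102, 0, 0.0387, 0.0001, 0.0031, 0, 0, 0.0102, 0, 0.0387, 0.0001, 0.0031, 0, 0, 0.0102, 0, 0.0387, 0.0001, 0.0031, 0, 0, 0, 0, 0, 0, 0, 0, 0],
)

```text
time_s: 17.62
tcp_pos: [0.5395, 0.1693, 0.2326]
ee_rot: [[-0.724, -0.661, 0.195], [-0.639, 0.75, 0.171], [-0.259, -0.001, -0.966]]
wrist_force: [0.9, -1.1, 2.5]
gripper_width: 0.227
gripper_force: 30.0
```

```bash
python3 chk.py
```

```text
t 17.6167 g [0.5395 0.1693 0.2326] radius 0.07830433717582158 az pos 222.0977197947057 az tool 221.39545749176403 w 0.2265394896271337
F radial 0.0520209627777736 tang(ccw) 1.4625979991499705 z 2.465046616392527 M [-0.634   0.0174 -0.2262] down in tool [0.259  0.001  0.9659]
```

>>> drive_tool(
  steps=[0.0104, 0, 0.0386, 0.0001, 0.0031, 0, 0, 0.0104, 0, 0.0386, 0.0001, 0.0031, 0, 0, 0.0104, 0, 0.0386, 0.0001, 0.0031, 0, 0, 0.0104, 0, 0.0386, 0.0001, 0.0031, 0, 0, 0, 0, 0, 0, 0, 0, 0],
)

```text
time_s: 18.03
tcp_pos: [0.5314, 0.1789, 0.232]
ee_rot: [[-0.817, -0.534, 0.218], [-0.516, 0.845, 0.137], [-0.258, -0.001, -0.966]]
wrist_force: [2.9, -2.4, 2.1]
gripper_width: 0.227
gripper_force: 30.0
```

```bash
python3 chk.py
```

```text
t 18.0333 g [0.5314 0.1789 0.232 ] radius 0.07884928847092428 az pos 212.95620576003017 az tool 212.2966069526759 w 0.22668624424753414
F radial -1.1218505094257976 tang(ccw) 3.559725577603754 z 2.091999998481126 M [-0.7234 -0.2583 -0.3845] down in tool [0.2579 0.0007 0.9662]
```

>>> drive_tool(
  steps=[0.0103, 0, 0.0386, 0.0002, 0.0031, 0.0002, 0, 0.0103, 0, 0.0386, 0.0002, 0.0031, 0.0002, 0, 0.0103, 0, 0.0386, 0.0002, 0.0031, 0.0002, 0, 0.0103, 0, 0.0386, 0.0002, 0.0031, 0.0002, 0, 0, 0, 0, 0, 0, 0, 0],
)

```text
time_s: 18.45
tcp_pos: [0.5251, 0.1901, 0.231]
ee_rot: [[-0.888, -0.395, 0.237], [-0.381, 0.919, 0.102], [-0.258, 0.0, -0.966]]
wrist_force: [2.6, 1.4, 3.0]
gripper_width: 0.224
gripper_force: 30.0
```

```bash
python3 chk.py
```

```text
t 18.45 g [0.5251 0.1901 0.231 ] radius 0.07915162111886133 az pos 203.5840762571249 az tool 203.23641909110856 w 0.22415638768444204
F radial -2.90538596917027 tang(ccw) -0.28524882786325906 z 3.0106535082578376 M [ 0.1571 -0.1242  0.0204] down in tool [ 0.2583 -0.0001  0.9661]
```

>>> drive_tool(
  steps=[0.0103, 0, 0.0386, 0.0002, 0.0031, 0.0002, 0, 0.0103, 0, 0.0386, 0.0002, 0.0031, 0.0002, 0, 0.0103, 0, 0.0386, 0.0002, 0.0031, 0.0002, 0, 0, 0, 0, 0, 0, 0, 0],
)

```text
time_s: 18.78
tcp_pos: [0.5215, 0.199, 0.2302]
ee_rot: [[-0.927, -0.282, 0.248], [-0.272, 0.959, 0.074], [-0.258, 0.001, -0.966]]
wrist_force: [2.6, 2.5, 2.0]
gripper_width: 0.227
gripper_force: 30.0
```

```bash
python3 chk.py
```

```text
t 18.7833 g [0.5215 0.199  0.2302] radius 0.07947877896327114 az pos 196.67665155912408 az tool 196.395424926433 w 0.22705886512888607
F radial -3.171136359018037 tang(ccw) -1.6539226937108906 z 1.9742741017915073 M [ 0.7996 -0.2571  0.2286] down in tool [ 0.2584 -0.0008  0.966 ]
```

>>> drive_tool(
  steps=[0.0103, 0, 0.0386, 0.0001, 0.0031, 0.0001, 0, 0.0103, 0, 0.0386, 0.0001, 0.0031, 0, 0, 0, 0, 0, 0, 0, 0, 0],
)

```text
time_s: 19.03
tcp_pos: [0.5199, 0.2035, 0.2298]
ee_rot: [[-0.945, -0.206, 0.252], [-0.2, 0.979, 0.05], [-0.257, -0.003, -0.966]]
wrist_force: [7.4, -2.0, 0.7]
gripper_width: 0.228
gripper_force: 30.5
```

```bash
python3 chk.py
```

```text
t 19.0333 g [0.5199 0.2035 0.2298] radius 0.0798097600165416 az pos 193.2795615891836 az tool 191.89820462770427 w 0.22767143916974014
F radial -6.876773905132265 tang(ccw) 3.4966864903028037 z 0.7482140140522143 M [-0.6792 -1.3549  0.4517] down in tool [0.2571 0.0027 0.9664]
```

>>> drive_tool(
  steps=[0.0103, 0, 0.0386, 0.0001, 0.0031, 0, 0, 0, 0, 0, 0, 0, 0, 0],
)

```text
time_s: 19.2
tcp_pos: [0.5189, 0.205, 0.2289]
ee_rot: [[-0.953, -0.166, 0.252], [-0.162, 0.986, 0.037], [-0.255, -0.005, -0.967]]
wrist_force: [8.9, -6.0, -0.1]
gripper_width: 0.233
gripper_force: 31.2
```

```bash
python3 chk.py
```

```text
t 19.2 g [0.5189 0.205  0.2289] radius 0.08049006606211184 az pos 192.0814659212037 az tool 189.5698599743904 w 0.23300026559112771
F radial -7.770397250843658 tang(ccw) 7.350751747032296 z -0.10939743490311038 M [-1.7429 -1.927   0.2816] down in tool [0.2547 0.0054 0.967 ]
```

>>> drive_tool(
  steps=[0, 0, 0, -0.0015, 0.003, 0.0003, 0, 0, 0, 0, 0, 0, 0, 0],
)

```text
time_s: 19.37
tcp_pos: [0.5188, 0.2057, 0.2287]
ee_rot: [[-0.954, -0.165, 0.249], [-0.162, 0.986, 0.032], [-0.25, -0.009, -0.968]]
wrist_force: [5.7, -11.1, 2.2]
gripper_width: 0.234
gripper_force: 31.1
```

```bash
python3 chk.py
```

```text
t 19.3667 g [0.5188 0.2057 0.2287] radius 0.08044790783371873 az pos 191.56976192355987 az tool 189.5110170652581 w 0.23447481817314594
F radial -3.7501156201473456 tang(ccw) 11.915423727031532 z 2.165785512780677 M [-3.0801 -1.2932 -0.0357] down in tool [0.2505 0.0094 0.9681]
```

>>> drive_tool(
  steps=[0, 0, 0, -0.001, 0.003, 0.0003, 0, 0, 0, 0, 0, 0, 0, 0],
)

```text
time_s: 19.53
tcp_pos: [0.5186, 0.2062, 0.2285]
ee_rot: [[-0.955, -0.163, 0.246], [-0.162, 0.986, 0.028], [-0.247, -0.013, -0.969]]
wrist_force: [5.9, -17.9, 5.4]
gripper_width: 0.232
gripper_force: 31.0
```

```bash
python3 chk.py
```

```text
t 19.5333 g [0.5186 0.2062 0.2285] radius 0.08052135054435629 az pos 191.1603497885329 az tool 189.403928351047 w 0.23151148234968721
F radial -2.9283905660444502 tang(ccw) 18.62655235776944 z 5.358453923367846 M [-4.8759 -1.4591 -0.5383] down in tool [0.2474 0.0135 0.9688]
```

>>> drive_tool(
  steps=[0, 0, 0, -0.0005, 0.003, 0, 0, 0, 0, 0, 0, 0, 0, 0, 0, 0, 0, 0, 0, 0, 0],
)

```text
time_s: 19.78
tcp_pos: [0.5184, 0.2068, 0.2283]
ee_rot: [[-0.956, -0.161, 0.245], [-0.16, 0.987, 0.024], [-0.245, -0.017, -0.969]]
wrist_force: [8.3, -25.1, 4.8]
gripper_width: 0.23
gripper_force: 30.8
```

```bash
python3 chk.py; python3 - <<'E'
from edge import *
s=r.sense();g=np.array(s["tcp_pos"]);im=r.capture("scene");cv2.imwrite("pics/s11.png",im);print(chamfer(im,g,190.7))
E
```

```text
t 19.7833 g [0.5184 0.2068 0.2283] radius 0.0806523582064011 az pos 190.74968446374538 az tool 189.28193341572558 w 0.2296425351090928
F radial -4.12686153553572 tang(ccw) 26.09744097426813 z 4.811250051391746 M [-6.7122 -2.3246 -1.05  ] down in tool [0.2454 0.0167 0.9693]
[(0.56, -6, -14), (0.63, -2, -4), (0.64, -4, -10), (0.65, -4, -8), (0.66, 0, 0)]
```

>>> drive_tool(
  steps=[0, 0, 0, 0, -0.004, 0, 0, 0, 0, 0, 0, -0.004, 0, 0, 0, 0, 0, 0, 0, 0, 0],
)

```text
time_s: 20.08
tcp_pos: [0.5203, 0.2049, 0.2296]
ee_rot: [[-0.954, -0.164, 0.25], [-0.16, 0.986, 0.038], [-0.253, -0.004, -0.968]]
wrist_force: [-1.6, -4.6, 5.4]
gripper_width: 0.231
gripper_force: 30.8
```

```bash
python3 chk.py
```

```text
t 20.0833 g [0.5203 0.2049 0.2296] radius 0.07916108579386329 az pos 192.29435058857925 az tool 189.4569834733838 w 0.23052827636595033
F radial 2.3227569182649166 tang(ccw) 4.271228005634735 z 5.356765538709897 M [-1.1235  0.6634  0.4481] down in tool [0.2526 0.0041 0.9676]
```

Now I'll open the fingers, only partway at first.

>>> drive_tool(
  steps=[0, 0, 0, 0, 0, 0, 0.5, 0, 0, 0, 0, 0, 0, 0.6, 0, 0, 0, 0, 0, 0, 0.7, 0, 0, 0, 0, 0, 0, 0.8, 0, 0, 0, 0, 0, 0, 0.8, 0, 0, 0, 0, 0, 0, 0.8],
)

```text
time_s: 20.58
tcp_pos: [0.5203, 0.2077, 0.2287]
ee_rot: [[-0.954, -0.163, 0.25], [-0.158, 0.987, 0.04], [-0.254, -0.001, -0.967]]
wrist_force: [-0.2, 0.3, -0.8]
gripper_width: 0.602
gripper_force: 0.0
```

```bash
python3 chk.py
```

```text
t 20.5833 g [0.5203 0.2077 0.2287] radius 0.07855167625477526 az pos 190.32917498744158 az tool 189.36575545191852 w 0.6018678675078789
F radial 0.10810521306918747 tang(ccw) -0.27950548844434053 z -0.8384890755616576 M [-0.0759  0.474   0.018 ] down in tool [0.2536 0.0015 0.9673]
```

>>> drive_tool(
  steps=[0, 0, 0, 0, 0, -0.005, 0.9, 0, 0, 0, 0, 0, -0.01, 0.9, 0, 0, 0, 0, 0, -0.015, 0.9, 0, 0, 0, 0, 0, -0.02, 0.9, 0, 0, 0, 0, 0, -0.03, 0.9, 0, 0, 0, 0, 0, -0.03, 0.9, 0, 0, 0, 0, 0, -0.03, 0.9, 0, 0, 0, 0, -0.02, -0.03, 0.9, 0, 0, 0, 0, -0.03, -0.01, 0.9, 0, 0, 0, 0, -0.03, 0, 0.9],
)

```text
time_s: 21.42
tcp_pos: [0.4885, 0.1216, 0.4088]
ee_rot: [[-0.952, -0.166, 0.259], [-0.159, 0.986, 0.045], [-0.263, 0.002, -0.965]]
wrist_force: [0.6, 1.1, -0.6]
gripper_width: 0.898
gripper_force: 0.0
```

>>> drive_tool(
  steps=[0, 0, 0, 0, -0.035, 0, 0.9, 0, 0, 0, 0, -0.035, 0, 0.9, 0, 0, 0, 0, -0.035, 0, 0.9, 0, 0, 0, 0, -0.035, 0, 0.9, 0, 0, 0, 0, -0.035, 0, 0.9, 0, 0, 0, 0, -0.03, 0, 0.9, 0, 0, 0, 0, -0.02, 0, 0.9, 0, 0, 0, 0, -0.01, 0, 0.9, 0, 0, 0, 0, 0, 0, 0.9],
)

```text
time_s: 22.17
tcp_pos: [0.5265, -0.1118, 0.4043]
ee_rot: [[-0.954, -0.16, 0.252], [-0.155, 0.987, 0.04], [-0.255, -0.001, -0.967]]
wrist_force: [0.5, -0.1, 0.4]
gripper_width: 0.898
gripper_force: 0.0
```

```bash
python3 - <<'E'
from edge import *
print(r.sense()["tcp_pos"],r.sense()["wrist_force"])
t=r.capture("top");cv2.imwrite("pics/t12.png",t);im=r.capture("scene");cv2.imwrite("pics/s12.png",im)
# dark handle pixels near the jar in the top view, unprojected at handle-top height 0.25
x0,y0=195,150;c=t[y0:270,x0:290].astype(int);m=((c.max(2)<70)).astype(np.uint8)
n,l,s,ce=cv2.connectedComponentsWithStats(m)
for i in range(1,n):
    if s[i,4]>25:
        v,u=np.nonzero(l==i);q=np.array([bp("top",(a+x0,b+y0),.245)[:2] for a,b in zip(u,v)]);print(s[i].tolist(),"mean",q.mean(0),"far az",np.degrees(np.arctan2(*(q.mean(0)-S[:2])[::-1]))%360,"rmax",np.linalg.norm(q-S[:2],axis=1).max())
# lid centre: grey lid disc
e=cv2.Canny(cv2.cvtColor(t,cv2.COLOR_BGR2GRAY),40,110);D=np.minimum(cv2.distanceTransform(255-e,cv2.DIST_L2,5),3);Tp=r.camera_params("top")
best=[]
for zl in(.265,.2705,.274):
  for dx in np.arange(-.008,.0081,.001):
    for dy in np.arange(-.008,.0081,.001):
      q=np.array([pj("top",S+[dx+.052*np.cos(w),dy+.052*np.sin(w),zl],Tp) for w in a[::3]]).round().astype(int);best.append((D[q[:,1],q[:,0]].mean(),zl,dx,dy))
best.sort();print(np.array(best[:4]))
res=[]
for th in(-8,-4,0,4,8):
    for dz in(-3,0,3):
        R=jarR(190.7,th);g=S+[0,0,.1405+dz*1e-3]+R@G
        res.append(chamfer(im,g,190.7,[th],[0])[0]+(dz,))
print(sorted(res)[:5])
E
```

```text
[ 0.5265 -0.1118  0.4043] [ 0.4535 -0.1268  0.3561]
[37, 60, 16, 25, 289] mean [0.5183 0.1984] far az 196.46606634790518 rmax 0.1127663635038962
[[ 0.5161  0.274  -0.002  -0.002 ]
 [ 0.5419  0.274  -0.001  -0.003 ]
 [ 0.5419  0.274  -0.001  -0.002 ]
 [ 0.5871  0.2705  0.     -0.002 ]]
[(0.9, -4, 0, -3), (1.21, -4, 0, 0), (1.34, -8, 0, 0), (1.4, -8, 0, 3), (1.42, 0, 0, -3)]
```

```bash
python3 - <<'E'
from edge import *
t=cv2.imread("pics/t12.png");t0=cv2.imread("pics/top0.png");Tp=r.camera_params("top")
x0,y0=195,150;c=t[y0:270,x0:290].astype(int);m=(c.max(2)<70).astype(np.uint8)
n,l,s,_=cv2.connectedComponentsWithStats(m);i=1+np.argmax([s[k,4] if abs(s[k,0]-37)<4 else 0 for k in range(1,n)])
L=[(x0+np.flatnonzero(l[v]==i).min(),y0+v,x0+np.flatnonzero(l[v]==i).max()) for v in range(s[i,1],s[i,1]+s[i,3])];print([tuple(map(int,q)) for q in L][::3])
C=S+[-.001,-.002,0]
for az in(186,188,190,191,192,193,194,196,198,200):
    R=jarR(az,0);o_=C+[0,0,.1405];P1,P2=[pj("top",o_+R@[x,-.01,.109],Tp) for x in(.06,.108)]
    e=[lx-.5-(P1[0]+(P2[0]-P1[0])*(v-P1[1])/(P2[1]-P1[1])) for lx,v,_ in L if min(P1[1],P2[1])<v<max(P1[1],P2[1])-1];print(az,np.round(np.mean(e),2),np.round(np.std(e),2),end=" | ")
print()
# housing yaw: long straight edges, unprojected at mid height
e=cv2.Canny(cv2.cvtColor(t0[140:260,190:300],cv2.COLOR_BGR2GRAY),50,120)
for q in cv2.HoughLinesP(e,1,np.pi/720,22,minLineLength=28,maxLineGap=4)[:,0]:
    A,B=[bp("top",(190+q[k],140+q[k+1]),.12)[:2] for k in(0,2)];d=B-A;y=np.degrees(np.arctan2(d[1],d[0]))%90;print((q+[190,140,190,140]).tolist(),round(y,1),end=" ; ")
E
```

```text
[(239, 210, 240), (232, 213, 243), (233, 216, 244), (233, 219, 245), (234, 222, 245), (234, 225, 246), (235, 228, 246), (236, 231, 247), (237, 234, 246)]
186 4.57 0.98 | 188 3.31 0.79 | 190 2.04 0.61 | 191 1.41 0.52 | 192 0.77 0.44 | 193 0.09 0.33 | 194 -0.55 0.3 | 196 -1.82 0.34 | 198 -3.12 0.47 | 200 -4.38 0.61 | 
[204, 162, 268, 151] 11.5 ; [200, 169, 211, 239] 12.1 ; [245, 237, 285, 230] 11.5 ; [277, 153, 289, 224] 11.6 ; [215, 242, 249, 237] 9.9 ; [207, 192, 251, 223] 56.8 ;
```

```bash
python3 - <<'E'
from h import *
import cv2
a,b=cv2.imread("pics/scene0.png").astype(int),cv2.imread("pics/s12.png").astype(int)
for n,(x0,x1,y0,y1) in dict(tall=(196,225,180,225),bottle=(318,350,250,320),tub=(236,276,270,322),tin=(316,344,186,216)).items():print(n,np.abs(a-b)[y0:y1,x0:x1].mean().round(1))
r.finish_job();print("done",r.sense()["time_s"])
E
```

```text
tall 1.3
bottle 2.0
tub 1.2
tin 0.9
the job is handed in; nothing more can be done
the job is handed in; nothing more can be done
```

The small jar is in the grinder socket and turned clockwise until it stopped dead against a 26 N push. Its handle is over the dial, about 1–2° from my estimate of home, which is within my measuring error. I let go and backed off, left the other items undisturbed, and handed the job in at about 22 s.

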